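Pack the setting-ring and bracket kit case

ROBOT

A 7-joint arm with a two-finger parallel gripper is mounted at the origin on the work surface. World frame = base frame: x ahead of the robot, y to its left, z up, the work surface at z = 0. Lengths are in mm, angles in rad, forces in N, time in s.
With the tool pointing down it reaches from about 400 to 875 mm from the base axis. Payload 4.4 kg.
Tool frame: the origin (TCP) lies on the centre line of the jaws, within the pads' length; the fingertips stand 8 mm ahead of it and the grasp point (between the pads) lies 11 mm behind it; x points along the fingers, z is the direction in which the jaws open and shut, and the axes are right-handed (so a half turn about x gives the same grasp; the last joint's range is limited). The gripper opens to 85 mm and grips with 20 to 120 N. Pads are 22 mm wide; open, the fingers measure 114 mm over their backs; the gripper's body (76 mm by 85 mm) begins 54 mm behind the grasp point. The pads swing forward as they close: fully open they stand 13 mm farther back than shut.
Start: joints at [1.046, 0.628, 0.038, 1.517, -0.027, 0.996, -0.02], TCP at [287.895, -582.781, 239.313] pointing down, gripper open.
Joint ranges: [-3.06, 3.06], [-0.37, 2.12], [-1.25, 1.32], [0.18, 2.47], [-1.1, 4.24], [0.23, 1.98], [-2.94, 2.94]. Speed limits (rad/s): [2.57, 2.57, 3.14, 3.14, 3.14, 3.14, 3.14].

INTERFACE

Orientations are given as [roll, pitch, yaw] about the fixed x, y, z axes, in that order (R = Rz(yaw) Ry(pitch) Rx(roll)).
In Python, from cell import ctrl, get_image, camera_params gives the robot as it stands. The module is installed in compiled form; this text tells all that it offers.
- The arm moves only by the shell command python3 -m handwheel 'ROWS'. ROWS is text: rows parted by semicolons, each of 7 numbers parted by spaces: the opening, from -1 (shut) to 1 (fully open), then the shift along the tool's x, y, z in mm, then the turn, a rotation vector about the tool's x, y, z in rad. In form: grip x y z wx wy wz; .... A call has 1 to 10 rows; each row shifts and turns the pose as measured when the row begins, along the tool's axes as they then stand; what a row does not reach is not made up. A row lasts 1/10 s, in which the tool goes at most 50 mm and 8.59 degrees, less where a joint would pass 70% of its speed; a pose out of reach is approached as far as the arm can. A call with a gripper value outside its range is refused whole. The fingers move at their own pace and stop on an object; the grip force is fixed at half the most. Time passes only in rows, so rows that do not move let the fingers close. It gives the time, the measured TCP pose, the force and the opening at its end, in the units of the state.
- ctrl.read_state(): the state, without advancing time (a new reading comes with each control period).
- get_image(name): name is "side" or "top"; returns the picture (384x512x3 uint8, blue, green, red); there is no depth.
- camera_params(name): a dict with "fx", "fy", "cx", "cy" (pixels), "eye" and "orientation" of the camera in the world. Camera axes: x right, y up, looking along -z (the intrinsics and any distortion apply to the point x, -y, -z); pixel columns grow to the right and rows downward; lengths in mm; the calibration is good to about 2 mm. A picture is of the moment at which its call begins. camera_params takes no time and is no camera call.
- ctrl.finish_job(): hands the job in, once; it reports no verdict.
The state is a dict: "clock": time; "qpos": joint angles; "qd": joint speeds; "tau": joint torques, N m; "eef_pos": TCP position; "tool_rot": TCP orientation; "force": force on the tool from outside, world axes, zero at the start; "torque": the same for the moment, N m; "width": finger opening in mm.
Only numpy, scipy, OpenCV 4.12 (cv2) and the standard library are available. Lean on these libraries where they do the work, as an engineer would, in place of code of your own. Each camera call takes 0.05 s, during which the arm holds its last target.

TASK

Pack the open kit case: swing the black turn retainer clear of the pockets, lay each steel parallel flat in the lower slot of the pocket it fits and its aluminium bracket flat over it, and thread whichever setting rings are on the bench down the stepped post, largest first, each fully home on its own step. When everything is home, swing the retainer back across over both brackets. Leave the micrometer and the oil bottle where they are.

Things in the scene. Friction and masses are not known exactly. Their poses are not given: they have to be found in the camera images.
- case: Open kit case (lid off), fixed to the bench: light-grey shell 160 x 344 x 28 mm, red insert (top 26 mm above the bench). Origin: centre of its underside, on the bench; x across its 160 mm, away from the robot; y along its 344 mm, to the robot's left. From +y to -y: long pocket, short pocket, open well (146 x 129 mm, floor 10 mm above the bench) with the stepped post in its middle.
- long_pocket (a point): Centre of the long pocket, at ledge height (18 mm above the bench), axes as the case. Lower slot for a parallel: along x, 106 x 30 mm, floor 4 mm above the bench. Above it the recess for a bracket, 128 x 61 mm, from the ledge up to 26 mm. Finger notches at mid-length, 44 mm wide along x, reach 40 mm either side of the pocket's centre in y and down to 4 mm above the bench.
- short_pocket (a point): Centre of the short pocket, at ledge height (18 mm above the bench), axes as the case. As the long pocket, but its lower slot is 82 x 30 mm and its recess 104 x 61 mm; same heights and finger notches.
- post_base (a point): Foot of the upright aluminium stepped post, on its axis, 10 mm above the bench. Three steps, each 16 mm high with a 1 mm chamfer, 41, 31 and 21 mm across from the bottom up; tip 62 mm above the bench. Each ring goes on its own step with 2 mm of play and rests on the shoulder of the step below (the large one on the floor), even if other rings are absent; a larger ring cannot pass a smaller one.
- retainer (a joint): Angle (rad) of the turn retainer between the pockets: a black bar 80 x 16 x 5 mm on an upright pivot at its middle (in the case at x = -36 mm, y = +66 mm). 0 (stop): the bar lies along the case's y, its ends over both pockets, which it blocks. 1.57 (stop): along the case's x, pockets free. Grows counter-clockwise from above; stays where left (friction 0.05 N m).
- retainer_grip (a point): Centre of the retainer's upright finger grip, on the pivot, 44.5 mm above the bench: a black fin along the bar, 10 mm thick, 40 mm long, from 33.5 to 55.5 mm above the bench. Its y axis runs along fin and bar. Underside of the bar 28.5 mm above the bench.
- long_parallel_center (a point): The long parallel: a bright steel bar 100 x 26 x 12 mm with a dark spot near each end; its centre, 6 mm above its underside. x along its length, z up. Home: flat in the lower slot of the long pocket, either way round, centre 10 mm above the bench.
- short_parallel_center (a point): The short parallel: a bright steel bar 76 x 26 x 12 mm with a dark spot near each end; its centre, 6 mm above its underside. x along its length, z up. Home: flat in the lower slot of the short pocket, either way round, centre 10 mm above the bench.
- long_bracket_center (a point): The long bracket: aluminium, base plate 120 x 56 x 8 mm with an upright ear at its middle (40 mm along x, 10 mm thick in y, round top, dark bore, top 46 mm above the underside). The point is in the ear, 27 mm above the underside. x along its length, z up. Home: base flat on the ledge of the long pocket over the parallel, either way round, point 45 mm above the bench.
- short_bracket_center (a point): The short bracket: aluminium, base plate 96 x 56 x 8 mm with an upright ear at its middle (40 mm along x, 10 mm thick in y, round top, dark bore, top 46 mm above the underside). The point is in the ear, 27 mm above the underside. x along its length, z up. Home: base flat on the ledge of the short pocket over the parallel, either way round, point 45 mm above the bench.
- large_ring_center (a point): The large setting ring: dark grey, outside 68 mm, bore 43 mm, 16 mm thick; its centre, half-way up. z along its axis. May be absent (None). Home: its centre 18 mm above the bench.
- medium_ring_center (a point): The medium setting ring: bright steel, outside 58 mm, bore 33 mm, 16 mm thick; its centre, half-way up. z along its axis. May be absent (None). Home: its centre 34 mm above the bench.
- small_ring_center (a point): The small setting ring: brass, outside 48 mm, bore 23 mm, 16 mm thick; its centre, half-way up. z along its axis. May be absent (None). Home: its centre 50 mm above the bench.
- micrometer_center (a point): Bystander: digital micrometer lying on the bench beyond the case, grey body, about 75 x 220 x 22 mm; the point is in its body, 11 mm up. (A fixed dark granite block, 120 x 180 x 50 mm, also stands beyond the case, at least 50 mm clear of it.)
- oil_bottle_center (a point): Bystander: white oil bottle with a blue cap, 44 mm across, 110 mm tall; its middle.
Things that resemble listed ones, but are neither listed nor needed, are in the scene too. Leave any green look-alike of the part that bears long_parallel_center alone.

How it is judged (in metres and radians):
On the way, in this order (a step that is already met when the one before it is completed fails the run):
1. The retainer is swung clear of the pockets (value of joint retainer above 1.15 rad), for 0.2 s.
2. With the retainer still clear, both parallels, both brackets and all rings are home (value of joint retainer above 1 rad and horizontal distance between each of long_parallel_center, long_bracket_center and long_pocket below 0.006 m and z of each of long_parallel_center, short_parallel_center in the frame of case below 0.0125 m and (angle between long_parallel_center's own z axis and vertical below 0.06 rad or angle between long_parallel_center's own z axis and vertical above 3.08 rad) and angle between the x axis of each of long_parallel_center, short_parallel_center, long_bracket_center, short_bracket_center and the x axis of case, either way round below 0.15 rad and horizontal distance between each of short_parallel_center, short_bracket_center and short_pocket below 0.006 m and (angle between short_parallel_center's own z axis and vertical below 0.06 rad or angle between short_parallel_center's own z axis and vertical above 3.08 rad) and z of long_bracket_center in the frame of case between 0.0425 and 0.0475 m and angle between each of long_bracket_center, short_bracket_center's own z axis and vertical below 0.06 rad and z of short_bracket_center in the frame of case between 0.0425 and 0.0475 m and horizontal distance between each of large_ring_center, medium_ring_center, small_ring_center and post_base below 0.005 m and z of large_ring_center in the frame of case between 0.0155 and 0.0205 m and (angle between large_ring_center's own z axis and vertical below 0.08 rad or angle between large_ring_center's own z axis and vertical above 3.06 rad) and z of medium_ring_center in the frame of case between 0.0315 and 0.0365 m and (angle between medium_ring_center's own z axis and vertical below 0.08 rad or angle between medium_ring_center's own z axis and vertical above 3.06 rad) and z of small_ring_center in the frame of case between 0.0475 and 0.0525 m and (angle between small_ring_center's own z axis and vertical below 0.08 rad or angle between small_ring_center's own z axis and vertical above 3.06 rad)), for 0.2 s.
At the end, for the whole second after the job is handed in: Retainer across (within 0.3 rad of its stop); each parallel flat in its own slot and each bracket flat on its ledge above it (within 6 mm, height within 2.5 mm); every ring present flat on its own step (within 5 mm of the axis, height within 2.5 mm); all released and at rest (value of joint retainer below 0.3 rad and horizontal distance between each of long_parallel_center, long_bracket_center and long_pocket below 0.006 m and z of each of long_parallel_center, short_parallel_center in the frame of case below 0.0125 m and (angle between long_parallel_center's own z axis and vertical below 0.06 rad or angle between long_parallel_center's own z axis and vertical above 3.08 rad) and angle between the x axis of each of long_parallel_center, short_parallel_center, long_bracket_center, short_bracket_center and the x axis of case, either way round below 0.15 rad and horizontal distance between each of short_parallel_center, short_bracket_center and short_pocket below 0.006 m and (angle between short_parallel_center's own z axis and vertical below 0.06 rad or angle between short_parallel_center's own z axis and vertical above 3.08 rad) and z of long_bracket_center in the frame of case between 0.0425 and 0.0475 m and angle between each of long_bracket_center, short_bracket_center's own z axis and vertical below 0.06 rad and z of short_bracket_center in the frame of case between 0.0425 and 0.0475 m and horizontal distance between each of large_ring_center, medium_ring_center, small_ring_center and post_base below 0.005 m and z of large_ring_center in the frame of case between 0.0155 and 0.0205 m and (angle between large_ring_center's own z axis and vertical below 0.08 rad or angle between large_ring_center's own z axis and vertical above 3.06 rad) and z of medium_ring_center in the frame of case between 0.0315 and 0.0365 m and (angle between medium_ring_center's own z axis and vertical below 0.08 rad or angle between medium_ring_center's own z axis and vertical above 3.06 rad) and z of small_ring_center in the frame of case between 0.0475 and 0.0525 m and (angle between small_ring_center's own z axis and vertical below 0.08 rad or angle between small_ring_center's own z axis and vertical above 3.06 rad) and linear speed of each of long_parallel, short_parallel, long_bracket, short_bracket, large_ring, medium_ring, small_ring below 0.02 m/s); the robot touches nothing.
It fails at once if The micrometer is moved more than 30 mm (distance of micrometer_center from where it was at the start of the episode above 0.03 m).
It fails at once if The oil bottle is moved more than 30 mm or knocked over (distance of oil_bottle_center from where it was at the start of the episode above 0.03 m or angle between oil_bottle_center's own z axis and vertical above 0.6 rad).
Of large_ring, medium_ring, small_ring only 1 to 3 are there at a start; the rules pass over those that are not, and their reading is None.
At some moment in a run one of long_parallel, short_parallel, long_bracket, short_bracket, large_ring, medium_ring, small_ring may be knocked a few centimetres aside while the robot is not near it.
Once in a run the grip may slacken for a moment while it holds something.
It also fails if it takes over 208 s, if anything falls off the work surface, if the arm or the gripper's body presses on something with over 40 N, if the wrist force passes 120 N, or if a joint passes its speed limit or range.

## Working session

There is one attempt and no reset: what is moved stays moved. The work goes in short steps, Python scripts to look and compute and a shell command to move; the robot and the scene stay as the last step left them, time stands still between calls to the robot, and variables do not carry over. Pictures are saved under pics/ and viewed, and the job is handed in when it is done.

```bash
ls; mkdir -p pics; python3 - <<'E'
from cell import ctrl,get_image,camera_params
import cv2
print(ctrl.read_state())
for n in("side","top"):
    print(n,camera_params(n)); cv2.imwrite(f"pics/{n}0.png",get_image(n))
E
```

```text
pics
{'clock': 0.0, 'qpos': array([ 1.04621977,  0.62934644,  0.0384396 ,  1.5183997 , -0.02698869,
        0.99626914, -0.02003006]), 'qd': array([-1.24050286e-03, -2.51032171e-05,  6.24964174e-05, -2.04515920e-04,
        1.17274602e-03, -1.12332798e-04, -1.36097697e-03]), 'tau': array([-8.84654110e-04, -5.63408732e+01,  1.22605383e+00, -1.93453932e+01,
        1.09479626e-02,  1.01839119e-02,  1.93110475e-05]), 'eef_pos': array([ 287.60382691, -582.22121104,  238.37868501]), 'tool_rot': array([-3.1238218 ,  1.56889169,  2.04732103]), 'force': array([0.45308915, 0.4308843 , 0.02675857]), 'torque': array([-0.01116103,  0.02132241,  0.00757387]), 'width': 85.32895494673184}
side {'fx': 360.5934138710533, 'fy': 360.5934138710533, 'cx': 256.89288569425577, 'cy': 190.54058980146812, 'eye': array([391.02153771, 673.59936869, 894.12005513]), 'orientation': array([ 6.59049880e-01, -2.93466343e-04, -2.84777854e+00])}
top {'fx': 386.0289582035744, 'fy': 386.0289582035744, 'cx': 262.8971246642551, 'cy': 188.36335255158295, 'eye': array([ 447.17054184,   45.33698103, 1143.66806769]), 'orientation': array([ 0.10095262,  0.02630579, -1.59784728])}
```

View pics/side0.png

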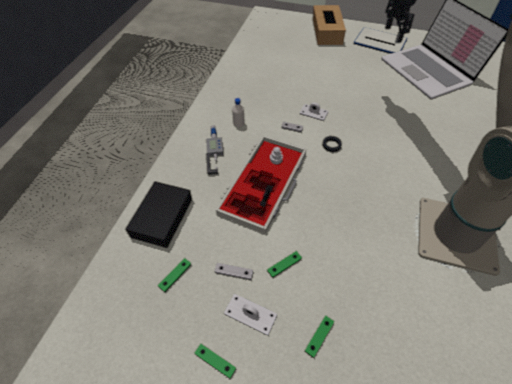

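View pics/top0.png

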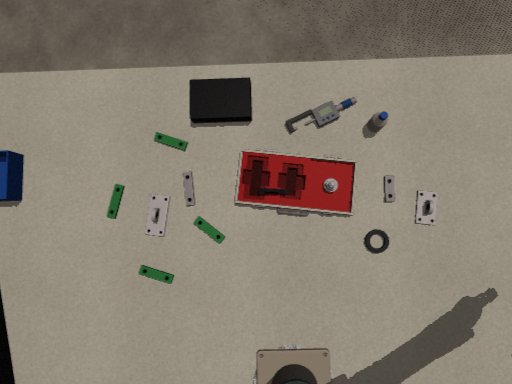

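```bash
cat > h.py <<'E'
import numpy as np,cv2
from scipy.spatial.transform import Rotation as Ro
from cell import ctrl,get_image,camera_params
def cam(n):
    p=camera_params(n); return p,Ro.from_euler('xyz',p['orientation']).as_matrix()
def proj(n,P):
    p,R=cam(n); c=(np.atleast_2d(P)-p['eye'])@R
    return np.c_[p['cx']+p['fx']*c[:,0]/-c[:,2],p['cy']-p['fy']*c[:,1]/-c[:,2]]
def ray(n,uv,z):
    p,R=cam(n); uv=np.atleast_2d(uv).astype(float)
    d=np.c_[(uv[:,0]-p['cx'])/p['fx'],-(uv[:,1]-p['cy'])/p['fy'],-np.ones(len(uv))]@R.T
    t=(np.broadcast_to(z,len(uv))-p['eye'][2])/d[:,2]
    return p['eye']+d*t[:,None]
def crop(im,x0,y0,x1,y1,k,fn):
    cv2.imwrite(fn,cv2.resize(im[y0:y1,x0:x1],None,fx=k,fy=k,interpolation=cv2.INTER_CUBIC))
E
python3 - <<'E'
from h import *
t=cv2.imread('pics/top0.png');s=cv2.imread('pics/side0.png')
crop(t,225,140,365,225,5.7,'pics/t_case.png')
crop(t,100,120,240,290,3.5,'pics/t_left.png')
crop(t,355,165,445,260,6,'pics/t_right.png')
E
```

```text
(no output)
```

View pics/t_case.png

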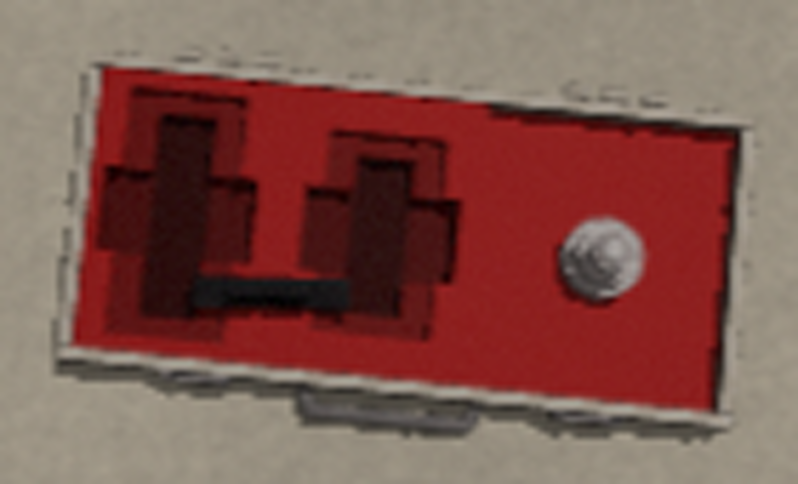

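View pics/t_left.png

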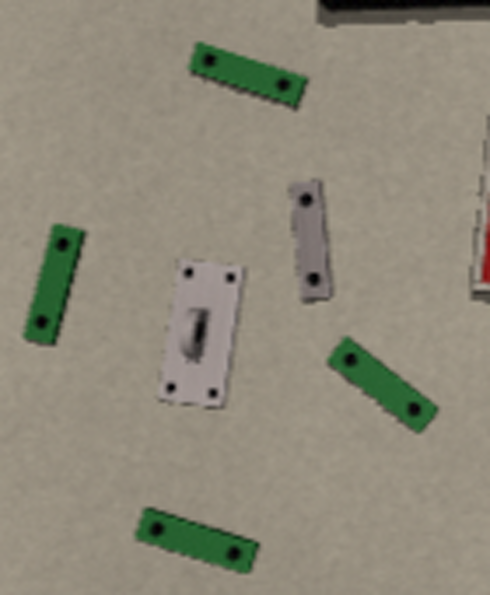

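View pics/t_right.png

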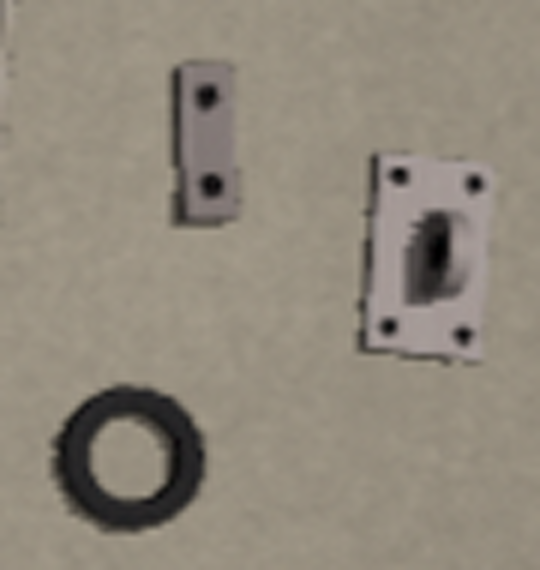

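```bash
cat > meas.py <<'E'
from h import *
def fitrect(pts):
    (c,(w,h),a)=cv2.minAreaRect(np.asarray(pts,np.float32)); a=np.deg2rad(a)
    if w<h: w,h=h,w; a+=np.pi/2
    return np.array(c),w,h,(a+np.pi/2)%np.pi-np.pi/2
def up(im,k=4): return cv2.resize(im,None,fx=k,fy=k,interpolation=cv2.INTER_CUBIC)
def blob(n,im,box,z,f,k=4):
    """mask by f(hsv) in box (x0,y0,x1,y1) -> world contour at plane z -> rect"""
    x0,y0,x1,y1=box; u=up(im[y0:y1,x0:x1],k); m=f(u).astype(np.uint8)
    cs,_=cv2.findContours(m,cv2.RETR_EXTERNAL,cv2.CHAIN_APPROX_NONE)
    c=max(cs,key=cv2.contourArea)[:,0,:]
    uv=(c+0.5)/k-0.5+np.array([x0,y0])
    P=ray(n,uv,z); return fitrect(P[:,:2]),P,uv
bright=lambda t:(lambda u:(u.min(2)>t))
def red(u): 
    h=cv2.cvtColor(u,cv2.COLOR_BGR2HSV); return ((h[...,0]<10)|(h[...,0]>170))&(h[...,1]>140)
def steel(u):   # metal is greyer/pinker than the yellowish bench: r-b small
    u=cv2.GaussianBlur(u,(0,0),2).astype(int); return (u[...,2]-u[...,0]<12)&(u.min(2)>85)
def dark(u): return u.max(2)<75
E
python3 - <<'E'
from meas import *
t=cv2.imread('pics/top0.png');s=cv2.imread('pics/side0.png')
for q in [(120,60),(188,188),(160,200),(389,180),(420,195)]: print(q,t[q[1],q[0]])
def show(nm,r): print(nm,np.round(r[0],1),round(r[1],1),round(r[2],1),'ang',round(r[3],3))
show('red',blob('top',t,(225,140,365,225),26,red)[0])
for nm,b,z in [('lp',(175,165,205,212),12),('lb',(140,190,175,240),8),('sp',(378,168,402,208),12),('sb',(410,185,442,230),8)]:
    show(nm,blob('top',t,b,z,steel)[0])
r=blob('top',t,(360,225,395,258),16,dark); show('ring16',r[0]);
c,rad=cv2.minEnclosingCircle(r[1][:,:2].astype(np.float32)); print(c,rad)
def post(u): return (u.min(2)>70)
r=blob('top',t,(318,172,342,196),26,post); c,rad=cv2.minEnclosingCircle(r[1][:,:2].astype(np.float32)); print('post26',c,rad)
p,_=cam('top');print(p['eye'])
E
```

```text
(120, 60) [ 88  99 107]
(188, 188) [115 117 126]
(160, 200) [146 148 160]
(389, 180) [19 18 21]
(420, 195) [112 114 123]
red [579.6 -24.3] 327.5 145.8 ang 1.439
lp [538.1 289. ] 35.5 23.4 ang 0.111
lb [492.1 391.2] 48.6 21.0 ang -0.203
sp [ 551.8 -294.5] 73.5 20.6 ang -0.028
sb [ 493.  -402.4] 46.5 31.5 ang 0.077
ring16 [ 400.6 -249.5] 69.1 67.1 ang -0.829
(401.3763732910156, -249.275146484375) 35.60059356689453
post26 (566.5043334960938, -124.74344635009766) 21.12791633605957
[ 447.17054184   45.33698103 1143.66806769]
```

```bash
cat >> meas.py <<'E'
def steel(u):
    u=cv2.GaussianBlur(u,(0,0),1.5).astype(float); m=((u[...,2]/(u[...,0]+1)<1.15)|(u.max(2)<70)).astype(np.uint8)
    return cv2.morphologyEx(m,cv2.MORPH_OPEN,np.ones((9,9),np.uint8))
def show(nm,r): print(nm,np.round(r[0],1),round(r[1],1),round(r[2],1),'ang',round(r[3],3))
def spots(n,im,box,z,thr=75,amax=250,k=4):
    x0,y0,x1,y1=box; u=up(im[y0:y1,x0:x1],k); m=(u.max(2)<thr).astype(np.uint8)
    N,l,st,ce=cv2.connectedComponentsWithStats(m); 
    out=[]
    for i in range(1,N):
        if 30<st[i,4]<amax: out.append(np.r_[ (ce[i]+.5)/k-.5+[x0,y0], st[i,4]])
    out=np.array(out); return (out,ray(n,out[:,:2],z)[:,:2]) if len(out) else (out,[])
E
cat > q.py <<'E'
from meas import *
t=cv2.imread('pics/top0.png');s=cv2.imread('pics/side0.png')
for nm,b,z in [('lp',(175,165,205,212),12),('lb',(140,190,175,240),8),('sp',(378,168,402,208),12),('sb',(410,185,442,230),8)]:
    r=blob('top',t,b,z,steel); show(nm,r[0]); 
    o,P=spots('top',t,b,z); print(np.round(o,1).tolist(),np.round(P,1).tolist(), 'mean',np.mean(P,0).round(1))
E
python3 q.py
```

```text
lp [570.1 292.7] 102.8 29.9 ang 0.08
[[187.0, 176.6, 179.0], [189.2, 199.3, 183.0], [188.7, 205.2, 31.0]] [[604.3, 296.7], [536.7, 290.7], [519.3, 292.1]] mean [553.4 293.1]
lb [494.4 387.4] 123.0 60.8 ang -0.154
[[153.4, 197.4, 69.0], [165.4, 198.9, 68.0], [148.4, 230.3, 69.0], [160.4, 231.9, 68.0]] [[545.7, 398.3], [540.3, 362.5], [448.8, 413.1], [443.3, 377.4]] mean [494.5 387.8]
sp [ 552.1 -296.4] 77.2 29.9 ang -0.034
[[389.0, 180.6, 173.0], [389.8, 195.4, 178.0], [384.7, 199.1, 136.0]] [[574.4, -297.9], [530.9, -297.6], [520.7, -282.0]] mean [ 542.  -292.5]
sb [ 494.  -401.5] 99.3 60.5 ang -0.138
[[416.9, 193.4, 70.0], [421.1, 193.8, 80.0], [433.6, 195.1, 68.0], [415.9, 206.9, 56.0], [419.3, 219.0, 67.0], [431.7, 220.4, 73.0], [414.9, 221.1, 34.0]] [[534.7, -377.6], [533.4, -389.7], [528.4, -425.7], [495.5, -372.1], [460.3, -379.7], [455.1, -415.0], [454.4, -366.6]] mean [ 494.5 -389.5]
```

```bash
python3 - <<'E'
from meas import *
t=cv2.imread('pics/top0.png')
# retainer-free parts: red levels
k=6;x0,y0,x1,y1=236,148,312,208
u=up(t[y0:y1,x0:x1],k)
print(np.array2string(t[170,236:312,2])) ; print(t[162,236:312,2]); print(t[186,236:312,2])
print('col256',t[150:210,256,2]); print('col292',t[150:210,292,2])
E
```

```text
[153 116 133 160 140 131 124  78  32  30  37  33  28  28  25  36  42  43
  40  42  42  41  41  43  42  41  74  89  90  90  90 117 131 135 138 139
 139 140 141 139 140 141 141 139 140 134 111  97  98  95  96  71  46  47
  44  45  45  46  47  47  29  63  91  97  98  98  82 120 142 142 142 142
 142 143 144 143]
[156 159 114 130 161 133 125 137 137 137 134 105  88  93  93  93  69  46
  42  42  31  38  44  42  31  23  36  79  95  95  96  81 118 139 139 139
 140 140 140 139 141 140 140 140 141 140 137 120 109 124 133 133 134 133
 134 136 138 139 138 141 141 142 141 142 142 142 143 143 142 142 144 142
 142 141 143 143]
[116 149 127 122 135 135 137 138 113  94  93  92  94  84  56  40  43  40
  42  42  43  42  43  42  77  91  88  89  85  98 117 107 108 131 139 140
 140 140 140 140 130 100  77  74  71  71  71  71  71  60  46  45  45  45
  45  45  46  45  45  53  65  73  72  72  72  72  73  52  73 125 142 143
 142 143 143 141]
col256 [112 157 139 137 136 130  51  93  94  88  40  17  31  44  42  43  40  43
  42  42  42  42  43  41  43  43  42  41  43  42  41  43  44  42  42  41
  43  42  42  41  41  42  42  40  42  51  88  93  95 110 138 136 132 161
 148  57  98  76  94 155]
col292 [153 151 152 154 160 153  92 142 142 141 143 141 138 102  54  97  95  75
  25  22  45  47  46  46  48  45  45  44  45  46  46  45  44  45  45  46
  46  46  43  46  44  41  43  44  47  64  96  97 102 132 141 141 140 140
 141 138 132 159 147  69]
```

```bash
python3 - <<'E'
from meas import *
t=cv2.imread('pics/top0.png');s=cv2.imread('pics/side0.png')
crop(t,236,148,316,212,10,'pics/t_pock.png'); crop(s,215,135,310,230,6,'pics/s_case.png')
E
```

```text
(no output)
```

View pics/t_pock.png

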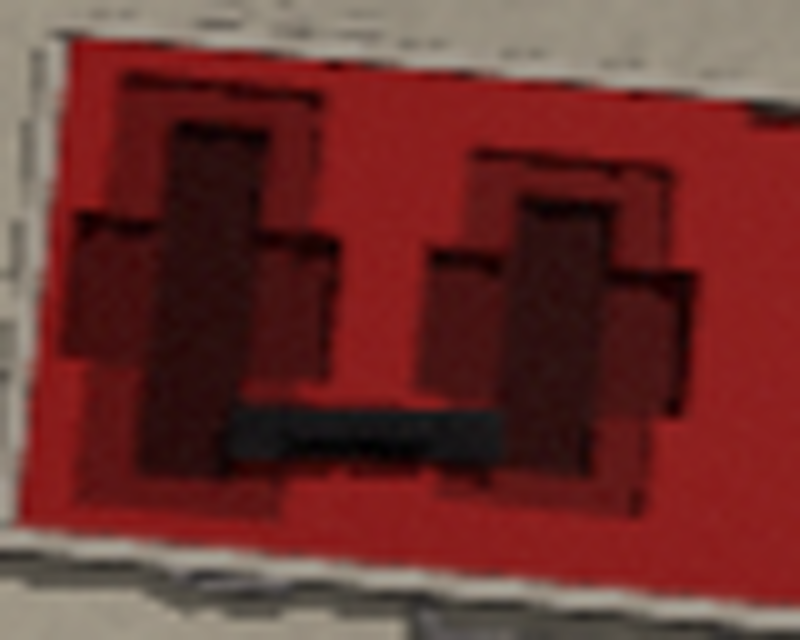

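View pics/s_case.png

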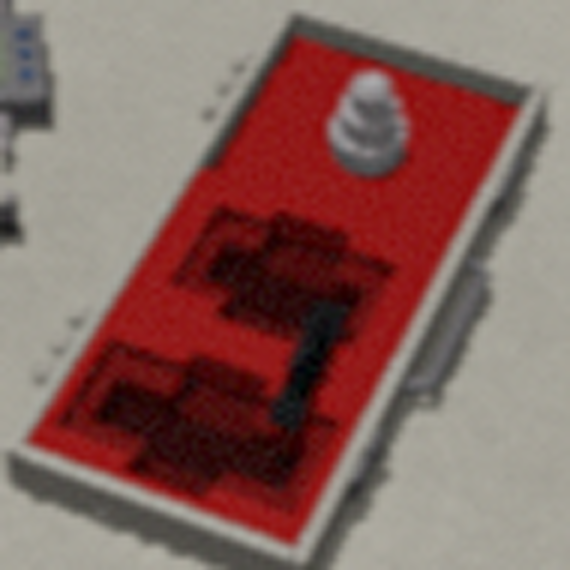

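```bash
python3 - <<'E'
from meas import *
def C(p): return (np.array(p,float)+.5)/10-.5+[236,148]
L=ray('top',C([(122,73),(324,93),(280,520),(75,502)]),26)[:,:2]
S=ray('top',C([(472,148),(677,168),(643,520),(436,492)]),26)[:,:2]
for q in(L,S):
    d=((q[0]-q[3])+(q[1]-q[2]))/2; w=((q[0]-q[1])+(q[3]-q[2]))/2
    print(q.mean(0).round(1),np.linalg.norm(d).round(1),np.linalg.norm(w).round(1),np.arctan2(d[1],d[0]).round(3),np.arctan2(-w[0],w[1]).round(3))
# shell corners, top outer, z=28 from crop t_case k5.7 (225,140), and red rect
t=cv2.imread('pics/top0.png'); s=cv2.imread('pics/side0.png')
# retainer grip fin in top and side
for n,im,b in(('top',t,(255,183,292,198)),('side',s,(258,180,275,208))):
    x0,y0,x1,y1=b;u=up(im[y0:y1,x0:x1]);m=(u[...,2]<45)&(u[...,1]>14)
    N,l,st,ce=cv2.connectedComponentsWithStats(m.astype(np.uint8));i=1+st[1:,4].argmax();uv=(ce[i]+.5)/4-.5+[x0,y0]
    print(n,uv,st[i],ray(n,uv,[31])[0].round(1),ray(n,uv,[44])[0].round(1))
# retainer pivot predicted
a=-0.132;R=np.array([[np.cos(a),-np.sin(a)],[np.sin(a),np.cos(a)]])
c=np.array([579.6,-24.3])
print('piv',c+R@[-36,66])
for q in (L,S): print('in case frame',R.T@(q.mean(0)-c))
print('post',R.T@(np.array([566.5,-124.7])-c))
E
```

```text
[594.8  92.2] 126.7 59.8 -0.13 -0.124
[581.2 -11.5] 102.6 60.3 -0.134 -0.147
top [272.52051042 190.28467397] [   3    0  137   47 1871] [554.3  43.8  31. ] [553.   43.9  44. ]
side [267.93067227 188.9859944 ] [ 24  20  37  45 714] [554.   18.2  31. ] [551.6  28.1  44. ]
piv [552.59989925  45.86405461]
in case frame [ -0.27914601 117.44302523]
in case frame [-0.07591264 12.93521883]
post [   0.22830897 -101.25076728]
```

```bash
cat > go.py <<'E'
import sys
from h import *
# usage: go.py x y z phi ; prints tool-frame deltas to the target pose, tool down, jaw axis at world angle phi (mod pi)
def st():
    s=ctrl.read_state(); R=Ro.from_euler('xyz',s['tool_rot']).as_matrix(); return s,R
s,R=st()
print('t',round(s['clock'],2),'pos',s['eef_pos'].round(1),'phi',np.arctan2(R[1,2],R[0,2]).round(3),'tilt',np.arccos(-R[2,0]).round(3),'q1',s['qpos'][0].round(2),'q7',s['qpos'][6].round(2),'w',round(s['width'],1),'F',s['force'].round(1))
if len(sys.argv)>4:
    x,y,z,phi=map(float,sys.argv[1:5])
    cur=np.arctan2(R[1,2],R[0,2])
    d=(phi-cur+np.pi/2)%np.pi-np.pi/2
    if len(sys.argv)>5: d=(phi-cur+np.pi)%(2*np.pi)-np.pi
    ph=cur+d; c,sn=np.cos(ph),np.sin(ph)
    T=np.array([[0,-sn,c],[0,c,sn],[-1,0,0]])
    print('rotvec',Ro.from_matrix(R.T@T).as_rotvec().round(3))
    dw=np.array([x,y,z])-s['eef_pos']
    print('shift if moved now',(R.T@dw).round(1),' shift after turning',(T.T@dw).round(1))
E
python3 go.py 552.6 45.9 120 -0.132
```

```text
t 0.1 pos [ 287.6 -582.3  238.5] phi -1.112 tilt 0.002 q1 1.05 q7 -0.02 w 85.4 F [ 0.7 -0.7  0.1]
rotvec [-0.98  -0.002 -0.001]
shift if moved now [ 119.2  515.8 -445.7]  shift after turning [118.5 657.6 180. ]
```

```bash
python3 -m handwheel '-0.2 0 0 0 -0.14 0 0;-0.2 0 0 0 -0.14 0 0;-0.2 0 0 0 -0.14 0 0;-0.2 0 0 0 -0.14 0 0;-0.2 0 0 0 -0.14 0 0;-0.2 0 0 0 -0.14 0 0;-0.2 0 0 0 -0.14 0 0'; python3 go.py 552.6 45.9 120 -0.132
```

```text
clock: 0.8
eef_pos: [286.5, -579.8, 234.5]
tool_rot: [2.26, 1.561, 2.167]
force: [-0.7, -0.2, -0.0]
width: 34.2
t 0.8 pos [ 286.5 -579.8  234.5] phi -0.093 tilt 0.01 q1 1.21 q7 0.83 w 34.2 F [-0.7 -0.2 -0. ]
rotvec [ 0.039 -0.006 -0.008]
shift if moved now [118.1 646.8 207.6]  shift after turning [114.5 655.3 181.4]
```

```bash
python3 -m handwheel '-0.2 0 45 14 0 0 0;-0.2 0 45 14 0 0 0;-0.2 0 45 14 0 0 0;-0.2 0 45 14 0 0 0;-0.2 0 45 14 0 0 0;-0.2 0 45 14 0 0 0;-0.2 0 45 14 0 0 0;-0.2 0 45 14 0 0 0;-0.2 0 45 14 0 0 0'; python3 go.py 552.6 45.9 120 -0.132
```

```text
clock: 1.7
eef_pos: [448.9, -182.8, 231.7]
tool_rot: [2.622, 1.558, 2.515]
force: [0.8, -0.1, -0.7]
width: 34.1
t 1.7 pos [ 448.9 -182.8  231.7] phi -0.108 tilt 0.013 q1 0.53 q7 0.06 w 34.1 F [ 0.8 -0.1 -0.7]
rotvec [ 0.024 -0.011 -0.006]
shift if moved now [112.3 237.8  79.7]  shift after turning [111.7 240.4  72.7]
```

```bash
python3 -m handwheel '-0.4 10 46 14 0.02 0 0;-0.4 15 46 14 0 -0.01 0;-0.4 20 46 14 0 0 0;-0.4 25 46 14 0 0 0;-0.4 20 46 14 0 0 0;-0.4 20 8 2 0 0 0'; python3 go.py 552.6 45.9 80 -0.132
```

```text
clock: 2.3
eef_pos: [550.1, 46.6, 128.2]
tool_rot: [0.89, 1.558, 0.768]
force: [-0.2, -0.2, -0.3]
width: 25.7
t 2.3 pos [550.1  46.6 128.2] phi -0.122 tilt 0.013 q1 0.02 q7 -0.47 w 25.7 F [-0.2 -0.2 -0.3]
rotvec [ 0.01   0.008 -0.01 ]
shift if moved now [48.2 -0.8  2.2]  shift after turning [48.2 -0.3  2.6]
```

```bash
python3 - <<'E'
from h import *
s=get_image('side');cv2.imwrite('pics/s1.png',s);crop(s,200,100,330,230,4.6,'pics/s1c.png')
E
```

```text
(no output)
```

View pics/s1c.png

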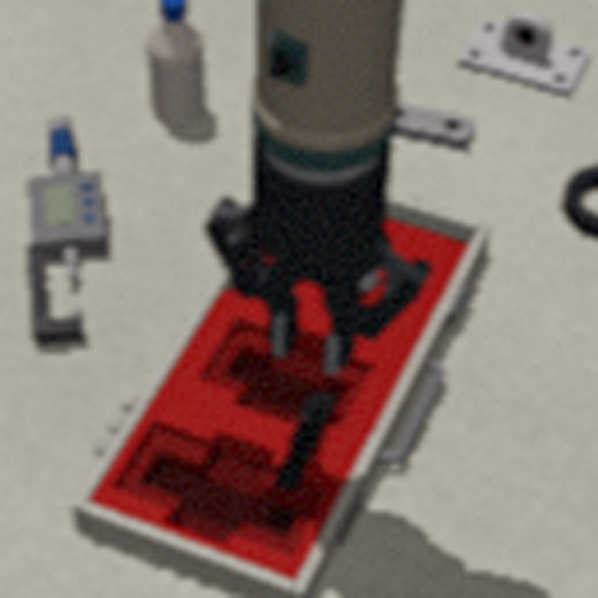

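```bash
python3 -m handwheel '-0.4 25 0 3 0.01 0.008 -0.01;-0.4 20 0 0 0 0 0;-0.4 18 0 0 0 0 0;-0.4 10 0 0 0 0 0;-0.4 0 0 0 0 0 0'; python3 go.py 552.6 45.9 46 -0.132
```

```text
clock: 2.85
eef_pos: [547.8, 41.5, 48.7]
tool_rot: [-2.593, 1.557, -2.726]
force: [-0.9, -0.2, 0.4]
width: 25.7
t 2.85 pos [547.8  41.5  48.7] phi -0.133 tilt 0.013 q1 -0.02 q7 -0.51 w 25.7 F [-0.9 -0.2  0.4]
rotvec [-0.001 -0.012  0.007]
shift if moved now [2.6 5.  4.2]  shift after turning [2.7 5.  4.2]
```

```bash
python3 -m handwheel '-0.4 0 5 4 0 -0.012 0.007;-0.4 2 0 0 0 0 0'; python3 go.py 552.6 45.9 46 -0.132
```

```text
clock: 3.05
eef_pos: [553.5, 45.2, 48.0]
tool_rot: [0.173, 1.568, 0.038]
force: [0.1, 0.2, 0.4]
width: 25.8
t 3.05 pos [553.5  45.2  48. ] phi -0.135 tilt 0.003 q1 -0.03 q7 -0.52 w 25.8 F [0.1 0.2 0.4]
rotvec [-0.003  0.003 -0.001]
shift if moved now [ 2.   0.6 -1. ]  shift after turning [ 2.   0.6 -1. ]
```

```bash
python3 -m handwheel '-0.4 2 0 -1 0 0 0;-1 0 0 0 0 0 0;-1 0 0 0 0 0 0;-1 0 0 0 0 0 0'; python3 go.py 552.6 45.9 46 -0.132
```

```text
clock: 3.45
eef_pos: [552.8, 45.3, 47.4]
tool_rot: [0.201, 1.566, 0.065]
force: [1.1, -0.3, -4.9]
width: 7.9
t 3.45 pos [552.8  45.3  47.4] phi -0.135 tilt 0.005 q1 -0.03 q7 -0.52 w 7.9 F [ 1.1 -0.3 -4.9]
rotvec [-0.003  0.005 -0.001]
shift if moved now [ 1.4  0.6 -0.3]  shift after turning [ 1.4  0.6 -0.3]
```

```bash
python3 -m handwheel '-1 0 0 0 -0.12 0 0;-1 0 0 0 -0.12 0 0;-1 0 0 0 -0.12 0 0;-1 0 0 0 -0.12 0 0;-1 0 0 0 -0.12 0 0;-1 0 0 0 -0.12 0 0'; python3 go.py 552.6 45.9 46 1.44
```

```text
clock: 4.05
eef_pos: [552.2, 45.2, 47.4]
tool_rot: [-0.779, 1.567, -0.168]
force: [-1.3, 1.2, -1.9]
width: 8.4
t 4.05 pos [552.2  45.2  47.4] phi 0.611 tilt 0.004 q1 0.09 q7 -0.02 w 8.4 F [-1.3  1.2 -1.9]
rotvec [-0.829  0.002  0.004]
shift if moved now [1.4 0.4 0.7]  shift after turning [ 1.4 -0.3  0.7]
```

```bash
python3 -m handwheel '-1 0 0 0 -0.12 0 0;-1 0 0 0 -0.12 0 0;-1 0 0 0 -0.12 0 0;-1 0 0 0 -0.12 0 0;-1 0 0 0 -0.12 0 0;-1 0 0 0 -0.12 0 0;-1 0 0 0 -0.08 0 0;-1 0 0 0 0 0 0'; python3 go.py 552.6 45.9 46 1.44
```

```text
clock: 4.85
eef_pos: [552.0, 44.6, 47.3]
tool_rot: [-1.33, 1.567, 0.111]
force: [-1.2, 0.5, 0.6]
width: 9.0
t 4.85 pos [552.   44.6  47.3] phi 1.441 tilt 0.004 q1 0.23 q7 0.59 w 9.0 F [-1.2  0.5  0.6]
rotvec [0.001 0.001 0.004]
shift if moved now [ 1.3 -0.4  1.3]  shift after turning [ 1.3 -0.4  1.3]
```

```bash
python3 -m handwheel '-0.3 0 0 0 0 0 0;-0.3 0 0 0 0 0 0;-0.3 -30 0 0 0 0 0;-0.1 -40 0 0 0 0 0;-0.1 -40 0 0 0 0 0'; python3 go.py 570.5 293.7 80 1.656; python3 - <<'E'
from h import *
s=get_image('side');cv2.imwrite('pics/s2.png',s);crop(s,180,130,320,270,4.2,'pics/s2c.png')
E
```

```text
clock: 5.35
eef_pos: [548.8, 43.0, 155.6]
tool_rot: [2.114, 1.564, -2.735]
force: [1.7, -0.1, 0.1]
width: 38.5
t 5.35 pos [548.8  43.  155.6] phi 1.435 tilt 0.007 q1 0.32 q7 0.72 w 38.5 F [ 1.7 -0.1  0.1]
rotvec [-0.221 -0.003 -0.006]
shift if moved now [ 74.8  12.1 251.5]  shift after turning [ 75.6 -42.9 247.9]
```

View pics/s2c.png

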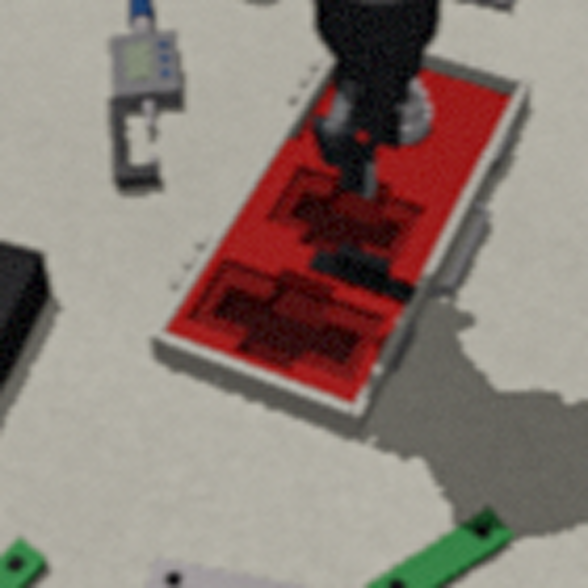

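```bash
python3 -m handwheel '-0.1 0 0 42 -0.11 0 0;-0.1 0 -9 42 -0.11 0 0;-0.1 0 -9 42 0 0 0;-0.1 5 -9 42 0 0 0;-0.1 5 -9 42 0 0 0;-0.1 5 -9 36 0 0 0'; python3 go.py 570.5 293.7 40 1.656; python3 - <<'E'
from meas import *
s=cv2.imread('pics/s2.png')
print(proj('side',[[604.3,296.7,12],[536.7,290.7,12]]))
o,P=spots('side',s,(212,258,256,283),12);print(o.round(1).tolist(),P.round(1).tolist())
# other parts in the side view, hole patterns
for nm,z,pts in [('lb',8,[(545.7,398.3),(540.3,362.5),(448.8,413.1),(443.3,377.4)]),('sp',12,[(574.4,-297.9),(530.9,-297.6)])]:
    uv=proj('side',[(*p,z) for p in pts]);print(nm,uv.round(1).tolist())
E
```

```text
clock: 6.0
eef_pos: [598.5, 290.4, 149.2]
tool_rot: [-2.172, 1.552, -0.531]
force: [0.3, 0.1, -0.3]
width: 38.5
t 6.0 pos [598.5 290.4 149.2] phi 1.641 tilt 0.019 q1 -0.11 q7 0.61 w 38.5 F [ 0.3  0.1 -0.3]
rotvec [-0.015 -0.011  0.015]
shift if moved now [108.7  29.3   6.4]  shift after turning [109.2  27.6   5.7]
[[220.9707053  268.28475169]
 [245.93208347 273.14483688]]
[[220.8, 267.5, 98.0], [245.9, 272.4, 107.0]] [[605.4, 294.8], [537.3, 288.8]]
lb [[229.1, 311.7], [235.9, 298.8], [265.2, 329.3], [271.4, 315.7]]
sp [[286.2, 124.8], [298.0, 127.2]]
```

```bash
python3 -m handwheel '-0.1 20 28 6 -0.015 -0.011 0.015;-0.1 25 0 0 0 0 0;-0.1 25 0 0 0 0 0;-0.1 20 0 0 0 0 0;-0.1 10 0 0 0 0 0;-0.1 0 0 0 0 0 0'; python3 go.py 570.9 292.8 11 1.656; python3 - <<'E'
from h import *
s=cv2.imread('pics/side0.png')
for p in [(595,92.2,18)]: pass
c=np.array([579.6,-24.3]);a=-.132;R=np.array([[np.cos(a),-np.sin(a)],[np.sin(a),np.cos(a)]])
im=cv2.resize(s[135:230,215:310],None,fx=6,fy=6,interpolation=cv2.INTER_CUBIC)
def d(pts,z,col):
    P=[(*(c+R@p),z) for p in pts]; uv=(proj('side',P)-[215,135]+.5)*6-.5
    cv2.polylines(im,[uv.round().astype(int)],True,col,1)
for y,l in((117.5,128),(13,104)): d([np.array([sx*l/2,y+sy*30.5]) for sx,sy in((1,1),(1,-1),(-1,-1),(-1,1))],26,(255,255,0))
d([np.array([sx*80,sy*172]) for sx,sy in((1,1),(1,-1),(-1,-1),(-1,1))],28,(255,0,0))
for z,r in((26,20.5),(42,15.5),(58,10.5)): d([np.array([r*np.cos(t),-101+r*np.sin(t)]) for t in np.linspace(0,6.28,40)],z,(0,255,0))
cv2.imwrite('pics/chk.png',im)
E
```

```text
clock: 6.6
eef_pos: [569.2, 307.2, 45.6]
tool_rot: [-0.638, 1.561, 1.025]
force: [-0.4, 0.1, 0.1]
width: 38.6
t 6.6 pos [569.2 307.2  45.6] phi 1.663 tilt 0.01 q1 -0.17 q7 0.5 w 38.6 F [-0.4  0.1  0.1]
rotvec [0.007 0.008 0.006]
shift if moved now [ 34.5  -0.2 -14.8]  shift after turning [ 34.6  -0.5 -14.5]
```

View pics/chk.png

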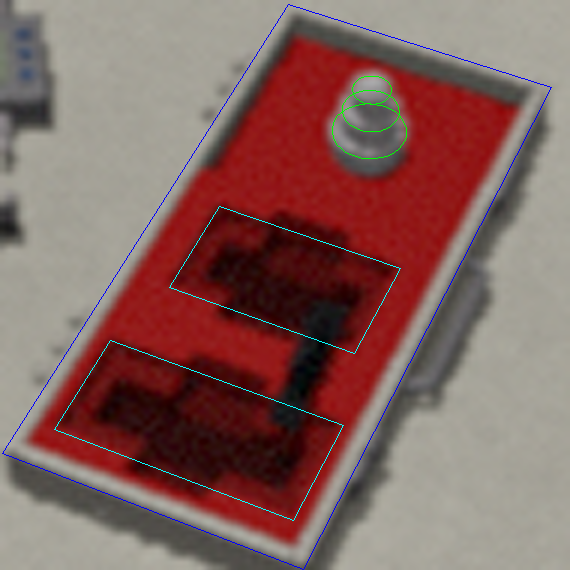

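```bash
python3 -m handwheel '-0.1 5 0 -14 0.007 0.008 0.006;-0.1 13 0 -1 0 0 0;-0.1 10 0 0 0 0 0;-0.1 0 0 0 0 0 0'; python3 go.py 570.7 293.2 11 1.656
```

```text
clock: 7.0
eef_pos: [573.0, 290.5, 17.8]
tool_rot: [-1.696, 1.567, -0.044]
force: [0.1, -0.8, -1.0]
width: 38.6
t 7.0 pos [573.  290.5  17.8] phi 1.653 tilt 0.004 q1 -0.16 q7 0.49 w 38.6 F [ 0.1 -0.8 -1. ]
rotvec [-0.003 -0.     0.003]
shift if moved now [6.8 2.1 2.9]  shift after turning [6.8 2.1 2.9]
```

```bash
python3 -m handwheel '-0.1 6 2 2.5 0 0 0;-0.1 1 0 0 0 0 0;-0.6 0 0 0 0 0 0;-1 0 0 0 0 0 0;-1 0 0 0 0 0 0;-1 0 0 0 0 0 0'; python3 go.py 570.7 293.2 11 1.656
```

```text
clock: 7.6
eef_pos: [570.9, 293.8, 10.9]
tool_rot: [-1.474, 1.566, 0.179]
force: [0.9, -1.1, -1.3]
width: 23.9
t 7.6 pos [570.9 293.8  10.9] phi 1.653 tilt 0.005 q1 -0.17 q7 0.48 w 23.9 F [ 0.9 -1.1 -1.3]
rotvec [-0.003  0.     0.005]
shift if moved now [-0.1  0.3 -0.6]  shift after turning [-0.1  0.3 -0.6]
```

```bash
python3 -m handwheel '-1 -20 0 0 0 0 0;-1 -25 0 0 0 0 0;-1 -20 0 0 0.07 0 0;-1 -5 0 0 0.07 0 0;-1 0 0 0 0.07 0 0'; python3 go.py 595 92.2 75 1.439
```

```text
clock: 8.1
eef_pos: [569.5, 293.9, 87.2]
tool_rot: [-0.854, 1.568, 0.582]
force: [-0.6, 0.8, -3.4]
width: 24.1
t 8.1 pos [569.5 293.9  87.2] phi 1.437 tilt 0.003 q1 -0.16 q7 0.36 w 24.1 F [-0.6  0.8 -3.4]
rotvec [-0.002  0.002  0.002]
shift if moved now [  11.9  -52.2 -196.5]  shift after turning [  12.2  -51.8 -196.6]
```

```bash
python3 -m handwheel '-1 0 -10 -38 0 0 0;-1 0 -10 -38 0 0 0;-1 0 -10 -38 0 0 0;-1 0 -10 -38 0 0 0;-1 0 -8 -30 0 0 0;-1 0 -4 -12 0 0 0;-1 0 0 0 0 0 0'; python3 go.py 595 92.2 60 1.439; python3 - <<'E'
from h import *
for n in ('side','top'):
    s=get_image(n);cv2.imwrite(f'pics/{n}3.png',s)
crop(cv2.imread('pics/side3.png'),200,130,320,250,5,'pics/s3c.png')
E
```

```text
clock: 8.8
eef_pos: [596.7, 93.0, 95.9]
tool_rot: [-0.782, 1.558, 0.66]
force: [0.1, 0.6, -2.3]
width: 24.4
t 8.8 pos [596.7  93.   95.9] phi 1.441 tilt 0.013 q1 0.2 q7 0.63 w 24.4 F [ 0.1  0.6 -2.3]
rotvec [0.002 0.009 0.009]
shift if moved now [35.9  1.9 -1.4]  shift after turning [35.9  1.6 -1.1]
```

View pics/s3c.png

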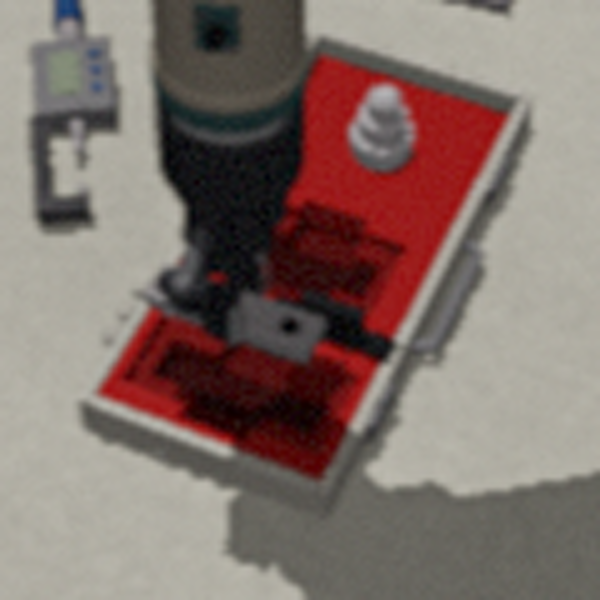

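```bash
python3 -m handwheel '-1 15 1.6 -1 0.002 0.009 0.009;-1 20 0 0 0 0 0;-1 12 0 0 0 0 0;-1 0 0 0 0 0 0'; python3 go.py 595 92.2 30 1.439
```

```text
clock: 9.3
eef_pos: [593.2, 106.0, 46.6]
tool_rot: [0.193, 1.563, 1.646]
force: [-0.4, -1.1, -2.9]
width: 24.5
t 9.3 pos [593.2 106.   46.6] phi 1.454 tilt 0.008 q1 0.14 q7 0.58 w 24.5 F [-0.4 -1.1 -2.9]
rotvec [ 0.015  0.007 -0.002]
shift if moved now [ 16.5  -3.4 -13.6]  shift after turning [ 16.6  -3.6 -13.4]
```

```bash
python3 -m handwheel '-1 0 -3.4 -13.6 0.015 0.007 -0.002;-1 0 0 0 0 0 0'; python3 go.py 595 92.2 30 1.439
```

```text
clock: 9.5
eef_pos: [594.5, 93.0, 46.0]
tool_rot: [1.67, 1.57, 3.111]
force: [0.4, -0.2, -3.3]
width: 24.1
t 9.5 pos [594.5  93.   46. ] phi 1.441 tilt 0.001 q1 0.16 q7 0.58 w 24.1 F [ 0.4 -0.2 -3.3]
rotvec [ 0.002 -0.    -0.001]
shift if moved now [16.  -0.6 -0.8]  shift after turning [16.  -0.6 -0.8]
```

Aligned; check from the top camera, then lower.

```bash
python3 -m handwheel '-1 10 -0.6 -0.8 0 0 0;-1 8 0 0 0 0 0;-1 0 0 0 0 0 0'; python3 go.py 595 92.2 15 1.439; python3 - <<'E'
from h import *
s=get_image('side');cv2.imwrite(f'pics/side4.png',s)
crop(s,210,160,300,240,6,'pics/s4c.png')
E
```

```text
clock: 9.8
eef_pos: [596.2, 91.9, 27.9]
tool_rot: [-1.046, 1.569, 0.393]
force: [0.5, -0.2, -2.8]
width: 23.7
t 9.8 pos [596.2  91.9  27.9] phi 1.439 tilt 0.002 q1 0.15 q7 0.57 w 23.7 F [ 0.5 -0.2 -2.8]
rotvec [0.    0.001 0.002]
shift if moved now [12.9  1.2  0.2]  shift after turning [12.9  1.2  0.2]
```

View pics/s4c.png

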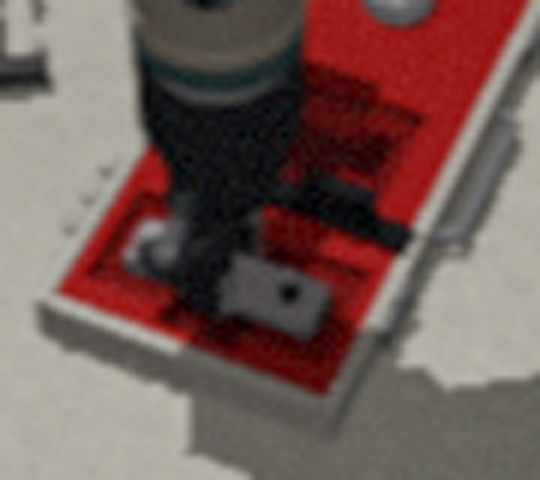

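```bash
python3 -m handwheel '-1 6 1 0 0 0 0;-1 5 0 0 0 0 0;-1 0 0 0 0 0 0'; python3 go.py 595 92.2 15 1.439
```

```text
clock: 10.15
eef_pos: [595.6, 92.2, 16.7]
tool_rot: [-1.075, 1.568, 0.364]
force: [-1.3, -0.1, -2.9]
width: 24.0
t 10.15 pos [595.6  92.2  16.7] phi 1.439 tilt 0.003 q1 0.14 q7 0.55 w 24.0 F [-1.3 -0.1 -2.9]
rotvec [0.    0.001 0.003]
shift if moved now [ 1.7  0.6 -0.1]  shift after turning [ 1.7  0.6 -0.1]
```

Went in freely. Release (opening ≈36 mm, within the notch) and rise.

```bash
python3 -m handwheel '-1 1.5 0 0 0 0 0;-0.15 0 0 0 0 0 0;-0.15 0 0 0 0 0 0;-0.15 -20 0 0 0 0 0;-0.15 -30 0 0 0 0 0;-0.15 -40 0 0 0 0 0;-0.15 -40 0 0 0 0 0'; python3 go.py 494.5 387.8 150 1.419; python3 - <<'E'
from h import *
s=get_image('side');cv2.imwrite(f'pics/side5.png',s)
crop(s,210,160,300,240,6,'pics/s5c.png')
E
```

```text
clock: 10.85
eef_pos: [593.1, 92.2, 145.7]
tool_rot: [1.619, 1.567, 3.06]
force: [0.6, 0.5, -0.5]
width: 36.0
t 10.85 pos [593.1  92.2 145.7] phi 1.441 tilt 0.004 q1 0.22 q7 0.68 w 36.0 F [ 0.6  0.5 -0.5]
rotvec [ 0.022 -0.    -0.004]
shift if moved now [ -3.8 136.1 280.4]  shift after turning [ -4.3 142.1 277.3]
```

View pics/s5c.png

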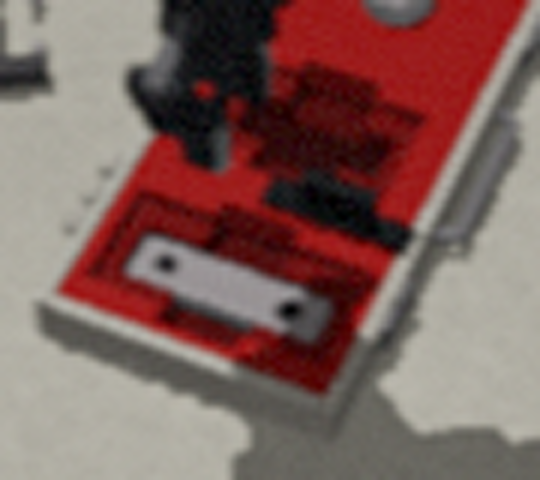

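```bash
python3 -m handwheel '-0.4 0 23 46 0.02 0 0;-0.4 0 23 46 0 0 0;-0.4 0 23 46 0 0 0;-0.4 0 23 46 0 0 0;-0.4 0 23 46 0 0 0;-0.4 0 20 40 0 0 0'; python3 go.py 494.5 387.8 100 1.419; python3 - <<'E'
from meas import *
s=cv2.imread('pics/side5.png')
o,P=spots('side',s,(215,290,285,340),8,amax=120);print(o.round(1).tolist(),P.round(1).tolist())
E
```

```text
clock: 11.5
eef_pos: [514.7, 372.7, 157.0]
tool_rot: [-1.343, 1.548, 0.056]
force: [1.1, 0.8, -0.1]
width: 25.4
t 11.5 pos [514.7 372.7 157. ] phi 1.399 tilt 0.023 q1 -0.29 q7 0.21 w 25.4 F [ 1.1  0.8 -0.1]
rotvec [-0.02   0.005  0.023]
shift if moved now [56.6 23.8 11.1]  shift after turning [57.  22.3 11.9]
[[235.9, 298.0, 31.0], [229.0, 311.0, 32.0], [271.2, 315.0, 32.0], [265.1, 328.6, 43.0]] [[541.0, 360.6], [546.5, 396.7], [444.0, 375.9], [449.4, 411.5]]
```

```bash
python3 -m handwheel '-0.4 0 22 11 -0.02 0.005 0.023;-0.4 25 0 0 0 0 0;-0.4 15 0 0 0 0 0;-0.4 0 0 0 0 0 0'; python3 go.py 494.7 387.5 22 1.419
```

```text
clock: 11.9
eef_pos: [488.6, 398.9, 118.2]
tool_rot: [0.18, 1.562, 1.614]
force: [-0.5, 0.2, 0.1]
width: 25.8
t 11.9 pos [488.6 398.9 118.2] phi 1.434 tilt 0.009 q1 -0.35 q7 0.17 w 25.8 F [-0.5  0.2  0.1]
rotvec [ 0.015  0.009 -0.002]
shift if moved now [ 96.   -7.8 -11.3]  shift after turning [ 96.2  -7.7 -10.3]
```

```bash
python3 -m handwheel '-0.4 0 -7.7 -11 0.015 0.009 -0.002;-0.4 20 0 0 0 0 0;-0.4 15 0 0 0 0 0;-0.4 0 0 0 0 0 0'; python3 go.py 494.7 387.5 22 1.419
```

```text
clock: 12.3
eef_pos: [500.4, 380.5, 84.0]
tool_rot: [-2.059, 1.565, -0.65]
force: [-0.2, 0.0, -0.6]
width: 25.6
t 12.3 pos [500.4 380.5  84. ] phi 1.409 tilt 0.006 q1 -0.34 q7 0.15 w 25.6 F [-0.2  0.  -0.6]
rotvec [-0.01  -0.003  0.005]
shift if moved now [61.9  7.1  6.2]  shift after turning [62.   6.7  6.1]
```

```bash
python3 -m handwheel '-0.4 10 6 5 0 0 0;-0.4 12 0 0 0 0 0;-0.4 0 0 0 0 0 0'; python3 go.py 494.7 387.5 22 1.419
```

```text
clock: 12.6
eef_pos: [496.7, 385.8, 61.6]
tool_rot: [-1.846, 1.564, -0.44]
force: [0.3, -1.6, 0.3]
width: 25.9
t 12.6 pos [496.7 385.8  61.6] phi 1.406 tilt 0.007 q1 -0.37 q7 0.11 w 25.9 F [ 0.3 -1.6  0.3]
rotvec [-0.013 -0.002  0.007]
shift if moved now [39.6  2.6  1.4]  shift after turning [39.6  2.3  1.3]
```

```bash
python3 -m handwheel '-0.4 0 2 1.4 -0.013 0 0;-0.4 12 0 0 0 0 0;-0.4 14 0 0 0 0 0;-0.4 10 0 0 0 0 0;-0.4 0 0 0 0 0 0'; python3 go.py 494.7 387.5 22 1.419
```

```text
clock: 13.1
eef_pos: [494.9, 388.5, 22.8]
tool_rot: [-1.752, 1.564, -0.331]
force: [-0.6, -0.3, 0.0]
width: 25.7
t 13.1 pos [494.9 388.5  22.8] phi 1.421 tilt 0.007 q1 -0.39 q7 0.09 w 25.7 F [-0.6 -0.3  0. ]
rotvec [ 0.002 -0.001  0.007]
shift if moved now [ 0.8  0.  -1. ]  shift after turning [ 0.8  0.  -1. ]
```

```bash
python3 -m handwheel '-0.4 0 0 -1 0 -0.001 0.007;-0.7 0 0 0 0 0 0;-1 0 0 0 0 0 0;-1 0 0 0 0 0 0;-1 0 0 0 0 0 0;-1 -15 0 0 0 0 0;-1 -20 0 0 0 0 0;-1 -20 0 0 0 0 0;-1 -20 0 0 0 0 0'; python3 go.py 595 92.2 90 1.439
```

```text
clock: 14.0
eef_pos: [493.0, 385.4, 99.5]
tool_rot: [2.427, 1.563, -2.434]
force: [0.1, 0.9, -2.0]
width: 9.1
t 14.0 pos [493.  385.4  99.5] phi 1.422 tilt 0.007 q1 -0.34 q7 0.16 w 9.1 F [ 0.1  0.9 -2. ]
rotvec [-0.017 -0.006 -0.005]
shift if moved now [  10.3 -144.4 -274.8]  shift after turning [   9.5 -139.7 -277.3]
```

```bash
python3 -m handwheel '-1 0 -20 -40 -0.017 0 0;-1 0 -20 -40 0 0 0;-1 0 -20 -40 0 0 0;-1 0 -20 -40 0 0 0;-1 0 -20 -40 0 0 0;-1 0 -20 -40 0 0 0;-1 0 -15 -27 0 0 0;-1 0 -3 -5 0 0 0;-1 0 0 0 0 0 0'; python3 go.py 595 92.2 70 1.439
```

```text
clock: 14.9
eef_pos: [600.9, 92.9, 112.9]
tool_rot: [-0.934, 1.56, 0.51]
force: [-0.1, 0.3, -1.7]
width: 9.4
t 14.9 pos [600.9  92.9 112.9] phi 1.444 tilt 0.011 q1 0.21 q7 0.65 w 9.4 F [-0.1  0.3 -1.7]
rotvec [0.005 0.007 0.009]
shift if moved now [42.9  6.2 -1.7]  shift after turning [42.9  5.8 -1.5]
```

```bash
python3 -m handwheel '-1 15 6 -1 0 0.007 0.009;-1 20 0 0 0 0 0;-1 0 0 0 0 0 0;-1 0 0 0 0 0 0'; python3 go.py 595 92.2 60 1.439
```

```text
clock: 15.3
eef_pos: [592.0, 99.7, 77.4]
tool_rot: [0.654, 1.568, 2.107]
force: [-0.6, -0.5, -3.0]
width: 9.3
t 15.3 pos [592.   99.7  77.4] phi 1.452 tilt 0.003 q1 0.18 q7 0.61 w 9.3 F [-0.6 -0.5 -3. ]
rotvec [ 0.013  0.002 -0.002]
shift if moved now [17.3 -3.9 -7.2]  shift after turning [17.4 -4.  -7.1]
```

```bash
python3 -m handwheel '-1 0 -4 -7 0.013 0 0;-1 10 0 0 0 0 0;-1 0 0 0 0 0 0'; python3 go.py 595 92.2 50 1.439; python3 - <<'E'
from h import *
s=get_image('side');cv2.imwrite(f'pics/side6.png',s)
crop(s,210,150,300,240,6,'pics/s6c.png')
s=get_image('top');cv2.imwrite(f'pics/top6.png',s);crop(s,220,130,320,220,6,'pics/t6c.png')
E
```

```text
clock: 15.6
eef_pos: [595.1, 94.6, 67.8]
tool_rot: [0.318, 1.567, 1.76]
force: [0.9, -0.3, -1.7]
width: 9.0
t 15.6 pos [595.1  94.6  67.8] phi 1.442 tilt 0.004 q1 0.18 q7 0.6 w 9.0 F [ 0.9 -0.3 -1.7]
rotvec [ 0.003  0.004 -0.001]
shift if moved now [17.7 -0.3 -2.4]  shift after turning [17.8 -0.3 -2.4]
```

View pics/s6c.png

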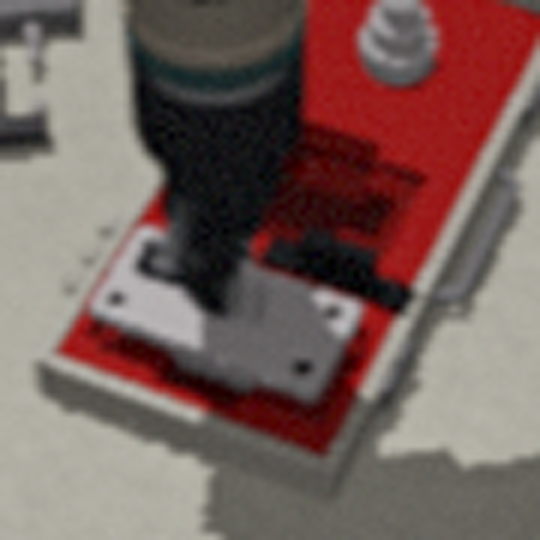

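View pics/t6c.png

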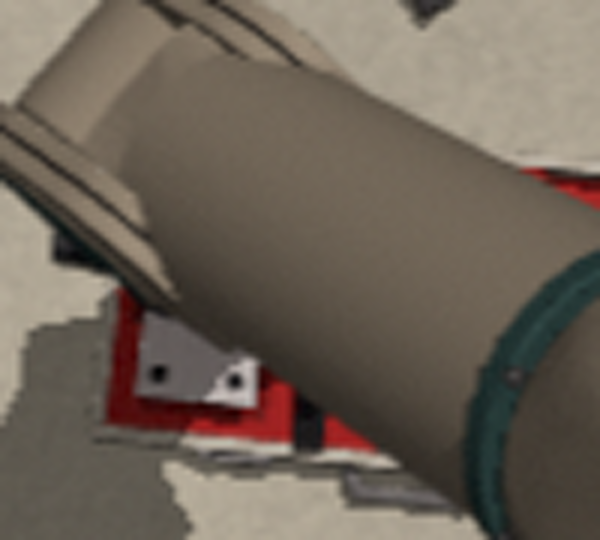

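Bracket held level over the long pocket (side crop ≈(228,315)). Lower it.

```bash
python3 -m handwheel '-1 6 0 -2.4 0 0 0;-1 8 0 0 0 0 0;-1 0 0 0 0 0 0'; python3 go.py 595 92.2 40 1.439
```

```text
clock: 16.0
eef_pos: [596.1, 91.9, 54.2]
tool_rot: [-0.367, 1.566, 1.074]
force: [0.1, -0.1, -2.6]
width: 9.2
t 16.0 pos [596.1  91.9  54.2] phi 1.441 tilt 0.005 q1 0.17 q7 0.59 w 9.2 F [ 0.1 -0.1 -2.6]
rotvec [0.002 0.004 0.002]
shift if moved now [14.2  1.2  0.1]  shift after turning [14.2  1.2  0.2]
```

```bash
python3 -m handwheel '-1 4 1.2 0 0 0 0;-1 4 0 0 0 0 0;-1 4 0 0 0 0 0;-1 1 0 0 0 0 0'; python3 go.py 595 92.2 40 1.439
```

```text
clock: 16.4
eef_pos: [594.8, 92.3, 40.3]
tool_rot: [-0.347, 1.566, 1.094]
force: [-2.5, -0.4, 7.8]
width: 9.6
t 16.4 pos [594.8  92.3  40.3] phi 1.441 tilt 0.005 q1 0.16 q7 0.57 w 9.6 F [-2.5 -0.4  7.8]
rotvec [0.002 0.004 0.002]
shift if moved now [ 0.3 -0.2 -0. ]  shift after turning [ 0.3 -0.2 -0. ]
```

```bash
python3 -m handwheel '-0.4 0 0 0 0 0 0;-0.4 0 0 0 0 0 0;-0.4 -25 0 0 0 0 0;-0.4 -40 0 0 0 0 0;-0.4 -40 0 0 0 0 0;-0.4 -40 0 0 0 0 0'; python3 go.py 551.9 -297.5 150 1.55; python3 - <<'E'
from h import *
s=get_image('side');cv2.imwrite(f'pics/side7.png',s)
crop(s,210,150,300,240,6,'pics/s7c.png')
s=get_image('top');cv2.imwrite(f'pics/top7.png',s)
E
```

```text
clock: 17.0
eef_pos: [592.0, 91.3, 185.1]
tool_rot: [1.255, 1.563, 2.697]
force: [1.6, -0.5, 0.3]
width: 25.6
t 17.0 pos [592.   91.3 185.1] phi 1.443 tilt 0.008 q1 0.25 q7 0.72 w 25.6 F [ 1.6 -0.5  0.3]
rotvec [-0.107  0.003 -0.007]
shift if moved now [  34.1  -10.  -390.8]  shift after turning [  35.1   32.  -389.6]
```

View pics/s7c.png

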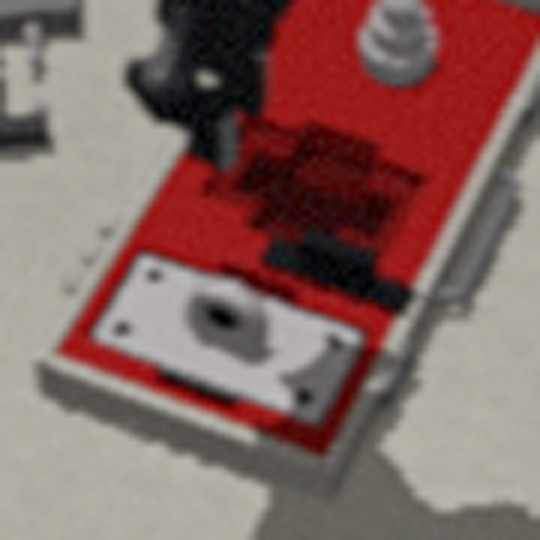

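View pics/top7.png

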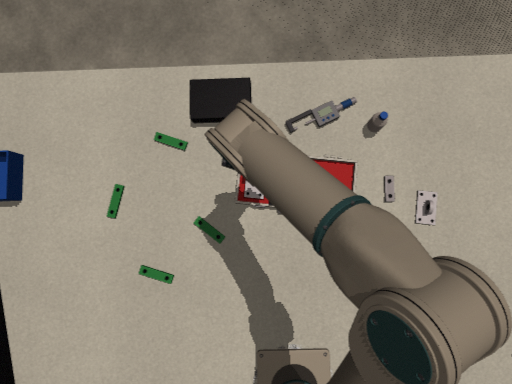

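```bash
python3 -m handwheel '-0.1 0 2 -46 -0.1 0 0;-0.1 0 4 -46 0 0 0;-0.1 0 4 -46 0 0 0;-0.1 0 4 -46 0 0 0;-0.1 5 4 -46 0 0 0;-0.1 5 4 -46 0 0 0;-0.1 5 4 -46 0 0 0;-0.1 5 2 -45 0 0 0'; python3 - <<'E'
from meas import *
t=cv2.imread('pics/top7.png');s=cv2.imread('pics/side7.png')
for nm,b,z in [('sp',(378,168,402,208),12),('sb',(410,185,442,230),8)]:
    o,P=spots('top',t,b,z); print(nm,np.round(o,1).tolist(),np.round(P,1).tolist())
    show(nm,blob('top',t,b,z,steel)[0])
o,P=spots('side',s,(278,115,308,136),12,amax=150);print(o.round(1).tolist(),np.round(P,1).tolist())
E
python3 go.py 552.3 -297.7 100 1.555
```

```text
clock: 17.9
eef_pos: [559.8, -273.5, 167.8]
tool_rot: [-0.966, 1.55, 0.6]
force: [1.4, 0.8, 0.5]
width: 38.7
sp [[384.0, 183.1, 198.0], [389.0, 180.6, 152.0], [389.8, 195.5, 162.0], [384.6, 199.2, 98.0]] [[567.6, -282.9], [574.4, -297.9], [530.8, -297.6], [520.4, -282.0]]
sp [ 551.8 -296.7] 77.9 29.7 ang -0.029
sb [[416.9, 193.5, 55.0], [421.1, 193.8, 71.0], [433.7, 195.1, 57.0], [416.0, 206.7, 36.0], [419.3, 219.0, 56.0], [431.8, 220.4, 61.0]] [[534.5, -377.7], [533.3, -389.7], [528.4, -425.9], [496.1, -372.4], [460.2, -379.6], [455.1, -415.1]]
sb [ 493.9 -401.6] 99.3 60.5 ang -0.139
[[297.9, 126.6, 31.0], [284.5, 127.7, 47.0], [290.0, 128.9, 31.0], [299.3, 130.9, 38.0]] [[531.9, -300.6], [576.6, -281.1], [556.1, -281.0], [522.2, -280.3]]
t 17.9 pos [ 559.8 -273.5  167.8] phi 1.566 tilt 0.021 q1 0.88 q7 1.41 w 38.7 F [1.4 0.8 0.5]
rotvec [0.011 0.012 0.017]
shift if moved now [ 67.4   8.5 -25. ]  shift after turning [ 67.8   7.1 -24.3]
```

```bash
python3 -m handwheel '-0.1 15 8 -24 0 0.012 0.017;-0.1 25 0 0 0 0 0;-0.1 25 0 0 0 0 0;-0.1 15 0 0 0 0 0;-0.1 0 0 0 0 0 0'; python3 go.py 552.3 -297.7 11 1.557
```

```text
clock: 18.4
eef_pos: [547.3, -308.3, 80.3]
tool_rot: [2.366, 1.564, -2.365]
force: [-0.2, 0.3, 0.0]
width: 38.4
t 18.4 pos [ 547.3 -308.3   80.3] phi 1.552 tilt 0.007 q1 0.88 q7 1.37 w 38.4 F [-0.2  0.3  0. ]
rotvec [-0.005 -0.005 -0.005]
shift if moved now [69.2 -5.1 11. ]  shift after turning [69.3 -4.9 10.6]
```

```bash
python3 -m handwheel '-0.1 15 -5 10 0 0 0;-0.1 20 0 0 0 0 0;-0.1 14 0 0 0 0 0;-0.1 0 0 0 0 0 0'; python3 go.py 552.3 -297.7 11 1.557
```

```text
clock: 18.8
eef_pos: [555.6, -295.1, 32.4]
tool_rot: [3.069, 1.566, -1.658]
force: [-0.3, -0.2, -0.5]
width: 38.5
t 18.8 pos [ 555.6 -295.1   32.4] phi 1.556 tilt 0.005 q1 0.83 q7 1.31 w 38.5 F [-0.3 -0.2 -0.5]
rotvec [-0.001 -0.005 -0.   ]
shift if moved now [21.4  3.3 -2.6]  shift after turning [21.4  3.3 -2.7]
```

```bash
python3 -m handwheel '-0.1 5 3.3 -2.6 0 0 0;-0.1 9 0 0 0 0 0;-0.1 7 0 0 0 0 0;-0.1 0 0 0 0 0 0'; python3 go.py 552.3 -297.7 11 1.557
```

```text
clock: 19.2
eef_pos: [553.7, -298.4, 12.5]
tool_rot: [-2.666, 1.564, -1.109]
force: [-1.0, -0.9, 0.0]
width: 38.7
t 19.2 pos [ 553.7 -298.4   12.5] phi 1.556 tilt 0.007 q1 0.82 q7 1.29 w 38.7 F [-1.  -0.9  0. ]
rotvec [-0.    -0.006  0.003]
shift if moved now [1.5 1.4 0.7]  shift after turning [1.5 1.4 0.7]
```

```bash
python3 -m handwheel '-0.1 1.5 1.4 0.7 0 0 0;-0.6 0 0 0 0 0 0;-1 0 0 0 0 0 0;-1 0 0 0 0 0 0;-1 0 0 0 0 0 0;-1 -20 0 0 0 0 0;-1 -25 0 0 0 0 0;-1 -25 0 0 0.06 0 0;-1 -20 0 0 0.06 0 0;-1 0 0 0 0 0 0'; python3 go.py 581.3 -11.4 95 1.439
```

```text
clock: 20.2
eef_pos: [552.1, -296.6, 108.4]
tool_rot: [-2.377, 1.564, -0.943]
force: [0.2, 0.1, -1.5]
width: 24.1
t 20.2 pos [ 552.1 -296.6  108.4] phi 1.433 tilt 0.007 q1 0.86 q7 1.27 w 24.1 F [ 0.2  0.1 -1.5]
rotvec [-0.006 -0.005  0.005]
shift if moved now [ 11.9  10.2 286.6]  shift after turning [ 13.4   8.5 286.5]
```

```bash
python3 -m handwheel '-1 0 1 42 0 0 0;-1 0 1 42 0 0 0;-1 0 1 42 0 0 0;-1 0 1 42 0 0 0;-1 0 1 42 0 0 0;-1 0 1 42 0 0 0;-1 0 1 25 0 0 0;-1 0 0 5 0 0 0;-1 0 0 0 0 0 0'; python3 go.py 581.3 -11.4 60 1.439
```

```text
clock: 21.1
eef_pos: [582.8, -9.7, 105.2]
tool_rot: [-2.607, 1.562, -1.166]
force: [-0.5, 0.1, -2.2]
width: 24.1
t 21.1 pos [582.8  -9.7 105.2] phi 1.441 tilt 0.008 q1 0.38 q7 0.77 w 24.1 F [-0.5  0.1 -2.2]
rotvec [ 0.002 -0.007  0.004]
shift if moved now [45.2  1.5 -1.5]  shift after turning [45.2  1.3 -1.9]
```

```bash
python3 -m handwheel '-1 15 1 -1.5 0 0 0;-1 20 0 0 0 0 0;-1 15 0 0 0 0 0;-1 0 0 0 0 0 0;-1 0 0 0 0 0 0'; python3 go.py 581.3 -11.4 30 1.439
```

```text
clock: 21.6
eef_pos: [579.9, -21.8, 49.6]
tool_rot: [-3.075, 1.557, -1.643]
force: [0.2, 0.3, -3.0]
width: 24.1
t 21.6 pos [579.9 -21.8  49.6] phi 1.433 tilt 0.014 q1 0.35 q7 0.71 w 24.1 F [ 0.2  0.3 -3. ]
rotvec [-0.006 -0.014  0.001]
shift if moved now [19.4  0.1 10.8]  shift after turning [19.6 -0.  10.5]
```

```bash
python3 -m handwheel '-1 0 0 10 -0.006 -0.014 0.001;-1 0 0 0 0 0 0'; python3 go.py 581.3 -11.4 30 1.439
```

```text
clock: 21.8
eef_pos: [581.7, -12.1, 49.9]
tool_rot: [-0.344, 1.569, 1.094]
force: [0.6, 1.2, -1.6]
width: 23.8
t 21.8 pos [581.7 -12.1  49.9] phi 1.437 tilt 0.002 q1 0.35 q7 0.71 w 23.8 F [ 0.6  1.2 -1.6]
rotvec [-0.002  0.001  0.001]
shift if moved now [19.9  0.5  0.6]  shift after turning [19.9  0.5  0.6]
```

```bash
python3 -m handwheel '-1 8 0.5 0.6 0 0 0;-1 10 0 0 0 0 0;-1 0 0 0 0 0 0'; python3 go.py 581.3 -11.4 15 1.439;python3 - <<'E'
from h import *
s=get_image('side');cv2.imwrite(f'pics/side8.png',s)
crop(s,210,130,310,230,5.5,'pics/s8c.png')
E
```

```text
clock: 22.1
eef_pos: [582.2, -11.1, 31.7]
tool_rot: [-1.005, 1.567, 0.433]
force: [-0.9, -0.1, -1.9]
width: 24.1
t 22.1 pos [582.2 -11.1  31.7] phi 1.438 tilt 0.003 q1 0.33 q7 0.69 w 24.1 F [-0.9 -0.1 -1.9]
rotvec [-0.001  0.002  0.003]
shift if moved now [16.7  0.9 -0.4]  shift after turning [16.7  0.9 -0.4]
```

View pics/s8c.png

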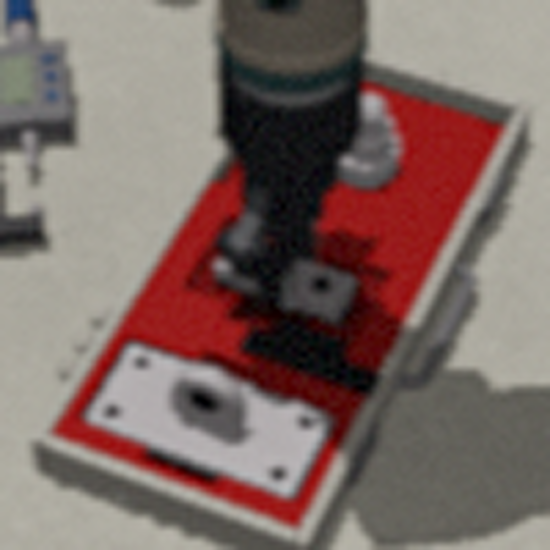

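```bash
python3 -m handwheel '-1 5 0.9 -0.4 0 0 0;-1 5 0 0 0 0 0;-1 5 0 0 0 0 0;-1 0 0 0 0 0 0'; python3 go.py 581.3 -11.4 15 1.439
```

```text
clock: 22.55
eef_pos: [581.7, -11.1, 16.0]
tool_rot: [-1.084, 1.566, 0.354]
force: [-0.1, 0.0, -2.4]
width: 24.0
t 22.55 pos [581.7 -11.1  16. ] phi 1.438 tilt 0.004 q1 0.32 q7 0.67 w 24.0 F [-0.1  0.  -2.4]
rotvec [-0.001  0.002  0.004]
shift if moved now [ 1.   0.4 -0.4]  shift after turning [ 1.   0.4 -0.4]
```

```bash
python3 -m handwheel '-1 1 0 0 0 0 0;-0.15 0 0 0 0 0 0;-0.15 0 0 0 0 0 0;-0.15 -20 0 0 0 0 0;-0.15 -30 0 0 0 0 0;-0.15 -40 0 0 0 0 0;-0.4 -40 0 0 0 0 0;-0.4 -10 0 0 0 0 0'; python3 go.py 494.2 -402.3 150 1.431; python3 - <<'E'
from h import *
s=get_image('side');cv2.imwrite(f'pics/side9.png',s)
crop(s,210,130,310,230,5.5,'pics/s9c.png')
E
```

```text
clock: 23.35
eef_pos: [581.0, -10.4, 159.3]
tool_rot: [-0.701, 1.567, 0.739]
force: [0.5, 1.1, -0.2]
width: 25.7
t 23.35 pos [581.  -10.4 159.3] phi 1.439 tilt 0.003 q1 0.42 q7 0.83 w 25.7 F [ 0.5  1.1 -0.2]
rotvec [0.008 0.003 0.002]
shift if moved now [   8.1   34.8 -399.9]  shift after turning [   9.3   31.4 -400.1]
```

View pics/s9c.png

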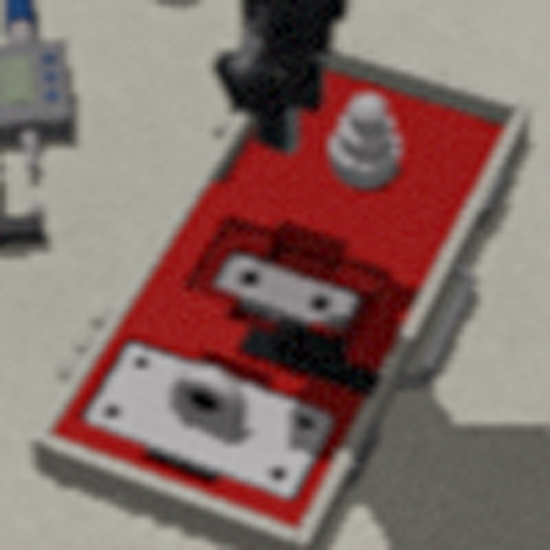

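Short parallel is in its slot. Now the short bracket.

```bash
python3 -m handwheel '-0.4 0 4 -46 0 0 0;-0.4 0 4 -46 0 0 0;-0.4 0 4 -46 0 0 0;-0.4 0 4 -46 0 0 0;-0.4 0 4 -46 0 0 0;-0.4 0 4 -46 0 0 0;-0.4 0 4 -46 0 0 0;-0.4 0 4 -46 0 0 0;-0.4 0 0 -20 0 0 0;-0.4 0 0 0 0 0 0'; python3 go.py 494.2 -402.3 100 1.431
```

```text
clock: 24.4
eef_pos: [492.5, -404.0, 145.7]
tool_rot: [0.772, 1.561, 2.216]
force: [-0.1, 0.2, 0.4]
width: 25.7
t 24.4 pos [ 492.5 -404.   145.7] phi 1.444 tilt 0.009 q1 1.07 q7 1.53 w 25.7 F [-0.1  0.2  0.4]
rotvec [ 0.013  0.007 -0.007]
shift if moved now [45.7 -1.7  1.6]  shift after turning [45.7 -1.4  1.9]
```

```bash
python3 - <<'E'
from meas import *
for n in('side','top'): cv2.imwrite(f'pics/{n}10.png',get_image(n))
t=cv2.imread('pics/top10.png');s=cv2.imread('pics/side10.png')
print(proj('side',[(533.4,-389.7,8),(528.4,-425.7,8),(460.3,-379.7,8),(455.1,-415,8)]).round(1).tolist())
crop(s,280,80,360,160,7,'pics/s10c.png')
r=blob('top',t,(360,225,395,258),16,dark); show('ring16',r[0])
E
```

```text
[[302.7, 111.8], [306.0, 106.1], [321.5, 117.3], [324.6, 111.5]]
ring16 [ 380.6 -265.4] 70.4 54.0 ang 1.546
```

View pics/s10c.png

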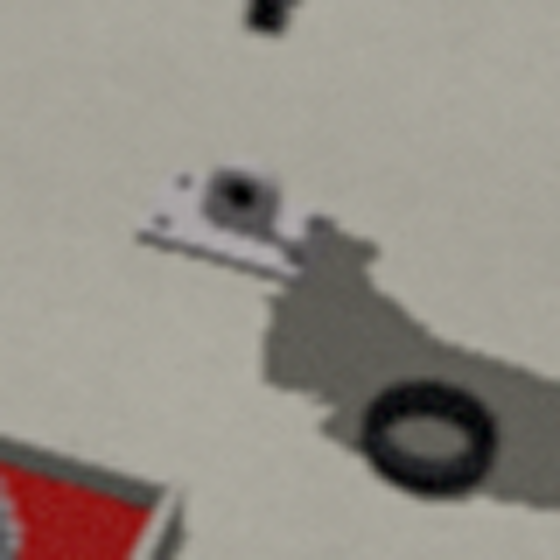

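View pics/top10.png

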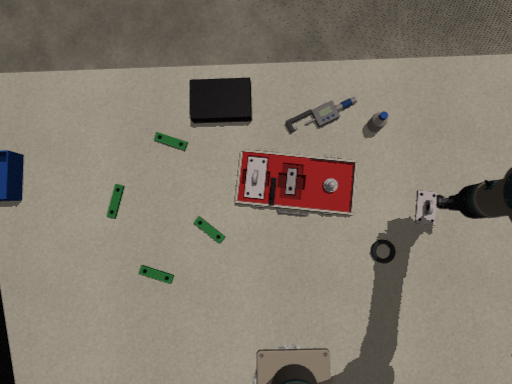

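```bash
python3 -m handwheel '-0.4 15 0 2 0 0 0;-0.4 20 0 0 0 0 0;-0.4 20 0 0 0 0 0;-0.4 15 0 0 0 0 0;-0.4 0 0 0 0 0 0'; python3 go.py 494.2 -402.3 22 1.431
```

```text
clock: 25.0
eef_pos: [497.5, -383.9, 71.3]
tool_rot: [0.418, 1.554, 1.884]
force: [0.4, 0.1, 1.4]
width: 25.6
t 25.0 pos [ 497.5 -383.9   71.3] phi 1.466 tilt 0.017 q1 1.02 q7 1.45 w 25.6 F [0.4 0.1 1.4]
rotvec [ 0.035  0.015 -0.007]
shift if moved now [ 49.    1.  -19.4]  shift after turning [ 49.3   0.7 -18.7]
```

```bash
python3 -m handwheel '-0.4 0 1 -18 0.035 0.015 -0.007;-0.4 0 0 0 0 0 0'; python3 go.py 494.2 -402.3 22 1.431
```

```text
clock: 25.2
eef_pos: [495.4, -401.3, 71.1]
tool_rot: [-2.391, 1.57, -0.96]
force: [-0.3, -1.5, -0.3]
width: 25.2
t 25.2 pos [ 495.4 -401.3   71.1] phi 1.431 tilt 0.001 q1 1.03 q7 1.44 w 25.2 F [-0.3 -1.5 -0.3]
rotvec [-0.    -0.001  0.001]
shift if moved now [49.1  1.1 -1.1]  shift after turning [49.1  1.1 -1.2]
```

```bash
python3 -m handwheel '-0.4 12 1 -1 0 0 0;-0.4 10 0 0 0 0 0;-0.4 0 0 0 0 0 0'; python3 go.py 494.2 -402.3 22 1.431
```

```text
clock: 25.5
eef_pos: [495.0, -403.6, 49.2]
tool_rot: [-2.137, 1.566, -0.707]
force: [-0.2, 0.4, -0.3]
width: 25.9
t 25.5 pos [ 495.  -403.6   49.2] phi 1.429 tilt 0.005 q1 1.02 q7 1.42 w 25.9 F [-0.2  0.4 -0.3]
rotvec [-0.002 -0.002  0.004]
shift if moved now [27.2  1.1  1.2]  shift after turning [27.2  1.   1.1]
```

```bash
python3 -m handwheel '-0.4 10 1 1 0 0 0;-0.4 10 0 0 0 0 0;-0.4 7 0 0 0 0 0;-0.4 0 0 0 0 0 0'; python3 go.py 494.2 -402.3 22 1.431
```

```text
clock: 25.9
eef_pos: [494.0, -402.1, 19.4]
tool_rot: [-2.071, 1.567, -0.641]
force: [-0.2, 0.2, 0.2]
width: 25.8
t 25.9 pos [ 494.  -402.1   19.4] phi 1.429 tilt 0.004 q1 1.01 q7 1.39 w 25.8 F [-0.2  0.2  0.2]
rotvec [-0.002 -0.002  0.003]
shift if moved now [-2.6 -0.2 -0.2]  shift after turning [-2.6 -0.2 -0.2]
```

```bash
python3 -m handwheel '-0.4 -2.5 0 0 0 0 0;-0.7 0 0 0 0 0 0;-1 0 0 0 0 0 0;-1 0 0 0 0 0 0;-1 0 0 0 0 0 0;-1 -15 0 0 0 0 0;-1 -20 0 0 0 0 0;-1 -25 0 0 0 0 0;-1 -25 0 0 0 0 0;-1 -20 0 0 0 0 0'; python3 go.py 581.3 -11.4 120 1.439
```

```text
clock: 26.9
eef_pos: [492.0, -400.3, 131.3]
tool_rot: [0.944, 1.569, 2.375]
force: [0.2, -1.0, -1.8]
width: 9.2
t 26.9 pos [ 492.  -400.3  131.3] phi 1.431 tilt 0.002 q1 1.06 q7 1.49 w 9.2 F [ 0.2 -1.  -1.8]
rotvec [-0.008  0.001 -0.002]
shift if moved now [ 11.7 -34.2 397.5]  shift after turning [ 11.3 -37.4 397.3]
```

```bash
python3 -m handwheel '-1 0 -4 42 -0.008 0 0;-1 0 -4 42 0 0 0;-1 0 -4 42 0 0 0;-1 0 -4 42 0 0 0;-1 0 -4 42 0 0 0;-1 0 -4 42 0 0 0;-1 0 -4 42 0 0 0;-1 0 -4 42 0 0 0;-1 0 -4 42 0 0 0;-1 0 0 0 0 0 0'; python3 go.py 581.3 -11.4 60 1.439
```

```text
clock: 27.9
eef_pos: [587.0, -19.9, 145.6]
tool_rot: [-1.718, 1.552, -0.285]
force: [-0.0, 0.4, -1.1]
width: 9.2
t 27.9 pos [587.  -19.9 145.6] phi 1.433 tilt 0.019 q1 0.42 q7 0.82 w 9.2 F [-0.   0.4 -1.1]
rotvec [-0.006 -0.003  0.019]
shift if moved now [85.4  8.4  7.9]  shift after turning [85.6  6.8  7.7]
```

```bash
python3 -m handwheel '-1 15 7 8 -0.006 -0.003 0.019;-1 25 0 0 0 0 0;-1 25 0 0 0 0 0;-1 0 0 0 0 0 0'; python3 go.py 581.3 -11.4 60 1.439
```

```text
clock: 28.3
eef_pos: [580.5, -9.2, 79.7]
tool_rot: [0.991, 1.57, 2.433]
force: [-0.4, 0.0, -0.7]
width: 9.2
t 28.3 pos [580.5  -9.2  79.7] phi 1.442 tilt 0.001 q1 0.37 q7 0.75 w 9.2 F [-0.4  0.  -0.7]
rotvec [ 0.003  0.001 -0.001]
shift if moved now [19.7 -1.1 -2.1]  shift after turning [19.7 -1.  -2.1]
```

```bash
python3 -m handwheel '-1 8 -1 -2 0 0 0;-1 10 0 0 0 0 0;-1 0 0 0 0 0 0'; python3 go.py 581.3 -11.4 50 1.439;python3 - <<'E'
from h import *
s=get_image('side');cv2.imwrite(f'pics/side11.png',s)
crop(s,210,130,310,230,5.5,'pics/s11c.png')
E
```

```text
clock: 28.6
eef_pos: [581.3, -12.8, 61.3]
tool_rot: [1.055, 1.569, 2.494]
force: [-0.6, -0.4, -2.3]
width: 9.3
t 28.6 pos [581.3 -12.8  61.3] phi 1.439 tilt 0.001 q1 0.36 q7 0.73 w 9.3 F [-0.6 -0.4 -2.3]
rotvec [ 0.     0.001 -0.001]
shift if moved now [11.3  0.1  1.4]  shift after turning [11.3  0.1  1.4]
```

View pics/s11c.png

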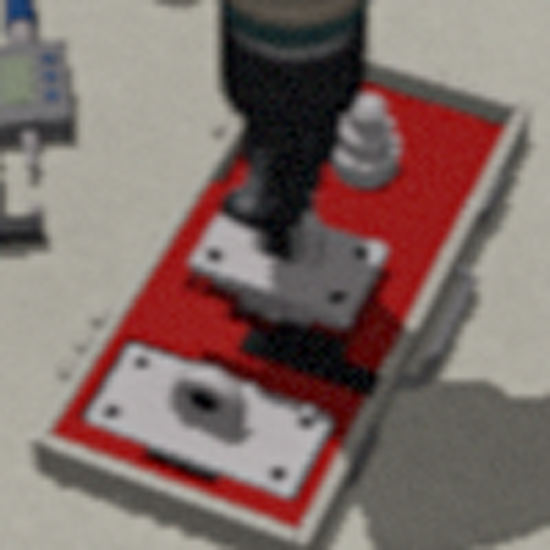

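```bash
python3 -m handwheel '-1 5 0 1.4 0 0 0;-1 5 0 0 0 0 0;-1 0 0 0 0 0 0'; python3 go.py 581.3 -11.4 40 1.439; python3 -m handwheel '-1 4 0 0 0 0 0;-1 4 0 0 0 0 0;-1 2 0 0 0 0 0;-1 0 0 0 0 0 0'; python3 go.py 581.3 -11.4 40 1.439
```

```text
clock: 28.95
eef_pos: [583.0, -11.4, 52.6]
tool_rot: [-1.145, 1.568, 0.294]
force: [0.9, 0.5, -0.3]
width: 9.1
t 28.95 pos [583.  -11.4  52.6] phi 1.438 tilt 0.003 q1 0.35 q7 0.72 w 9.1 F [ 0.9  0.5 -0.3]
rotvec [-0.001  0.001  0.002]
shift if moved now [12.6  1.7 -0.2]  shift after turning [12.6  1.7 -0.2]
clock: 29.35
eef_pos: [583.4, -11.1, 42.0]
tool_rot: [-1.173, 1.567, 0.266]
force: [0.0, -0.6, -1.1]
width: 9.0
t 29.35 pos [583.4 -11.1  42. ] phi 1.439 tilt 0.003 q1 0.34 q7 0.7 w 9.0 F [ 0.  -0.6 -1.1]
rotvec [-0.     0.001  0.003]
shift if moved now [ 2.   2.  -0.6]  shift after turning [ 2.   2.  -0.5]
```

```bash
python3 -m handwheel '-1 1.5 1.5 0 0 0 0;-1 1.5 0 0 0 0 0'; python3 go.py 581.3 -11.4 40 1.439
```

```text
clock: 29.55
eef_pos: [581.7, -10.8, 39.9]
tool_rot: [-1.381, 1.567, 0.058]
force: [-5.9, -1.6, 19.7]
width: 9.0
t 29.55 pos [581.7 -10.8  39.9] phi 1.439 tilt 0.003 q1 0.34 q7 0.7 w 9.0 F [-5.9 -1.6 19.7]
rotvec [-0.     0.001  0.003]
shift if moved now [-0.1  0.4 -0.7]  shift after turning [-0.1  0.4 -0.7]
```

```bash
python3 -m handwheel '-0.4 0 0 0 0 0 0;-0.4 0 0 0 0 0 0;-0.4 -25 0 0 0 0 0;-0.4 -40 0 0 0 0 0;-0.4 -40 0 0 0 0 0;1 -30 0 -30 0 0 0;1 0 0 -46 0 0 0;1 0 0 -46 0 0 0;1 0 0 -46 0 0 0;1 0 0 -46 0 0 0'; python3 - <<'E'
from meas import *
for n in('side','top'): cv2.imwrite(f'pics/{n}12.png',get_image(n))
t=cv2.imread('pics/top12.png');s=cv2.imread('pics/side12.png')
crop(s,200,100,350,230,4,'pics/s12c.png');crop(t,220,140,420,280,3.5,'pics/t12c.png')
E
python3 go.py 400 -250 150 1.44
```

```text
clock: 30.55
eef_pos: [558.2, -218.7, 183.0]
tool_rot: [-1.114, 1.557, 0.344]
force: [2.2, 0.5, -0.5]
width: 85.6
t 30.65 pos [ 556.2 -226.8  181.5] phi 1.445 tilt 0.01 q1 0.81 q7 1.23 w 85.5 F [-0.2  0.1  0. ]
rotvec [0.005 0.001 0.01 ]
shift if moved now [ 29.9 152.3 -42.7]  shift after turning [ 31.5 151.8 -43.4]
```

View pics/s12c.png

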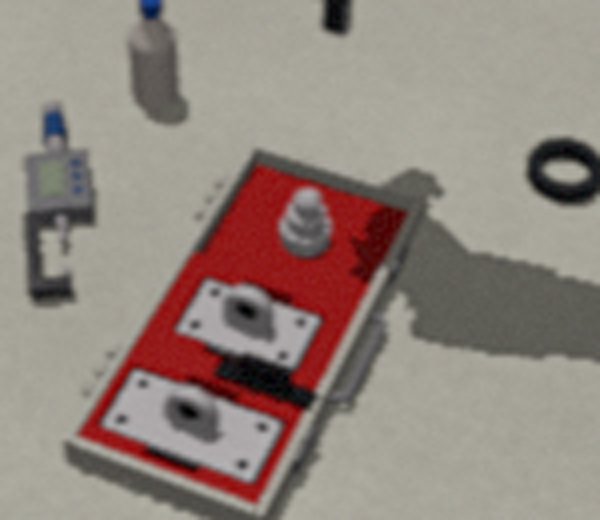

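View pics/t12c.png

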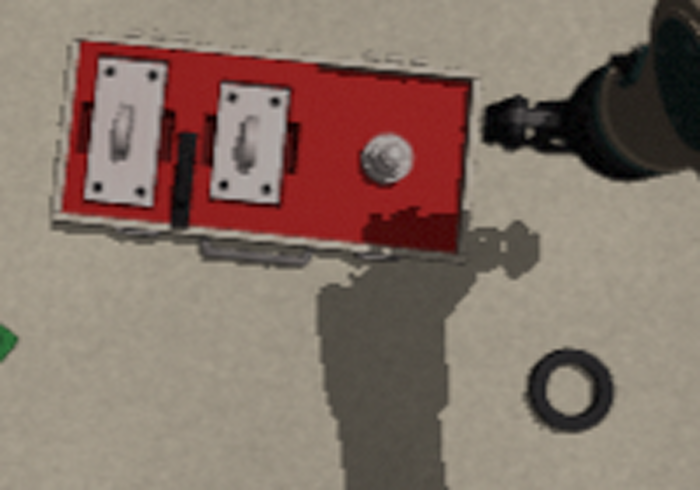

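```bash
cat > ring.py <<'E'
from meas import *
def ringm(n,im,box,z=8,k=8,thr=72):
    x0,y0,x1,y1=box;u=up(im[y0:y1,x0:x1],k);m=(u.max(2)<thr).astype(np.uint8)
    cs,hi=cv2.findContours(m,cv2.RETR_CCOMP,cv2.CHAIN_APPROX_NONE)
    o=max((i for i in range(len(cs)) if hi[0][i][3]<0),key=lambda i:cv2.contourArea(cs[i]))
    inn=max((i for i in range(len(cs)) if hi[0][i][3]==o),key=lambda i:cv2.contourArea(cs[i]))
    for i in(o,inn):
        uv=(cs[i][:,0]+.5)/k-.5+[x0,y0]; P=ray(n,uv,z)[:,:2].astype(np.float32)
        (c,ax,a)=cv2.fitEllipse(P); print(n,'in' if i==inn else 'out',np.round(c,1),np.round(ax,1),'px',uv.mean(0).round(1))
E
python3 - <<'E'
from ring import *
t=cv2.imread('pics/top12.png');s=cv2.imread('pics/side12.png')
ringm('top',t,(365,235,402,270)); ringm('side',s,(325,128,356,158))
E
```

```text
top out [ 370.8 -267.8] [66.9 70.2] px [382.3 251.2]
top in [ 370.9 -267.3] [39.6 42.5] px [382.2 251. ]
side out [ 371.7 -270.4] [63.9 77.9] px [341.  142.5]
side in [ 371.5 -269.6] [32.5 42.4] px [341.  142.5]
```

```bash
python3 -m handwheel '1 5 30 -8 0 0 0;1 5 35 -8 0 0 0;1 5 40 -8 0 0 0;1 5 40 -8 0 0 0;1 5 30 -8 0 0 0;1 0 0 0 0 0 0'; python3 go.py 371 -268 80 -0.132 1
```

```text
clock: 31.25
eef_pos: [371.7, -244.9, 152.5]
tool_rot: [-1.365, 1.558, 0.074]
force: [0.6, 0.9, 0.4]
width: 85.3
t 31.25 pos [ 371.7 -244.9  152.5] phi 1.438 tilt 0.013 q1 1.06 q7 1.24 w 85.3 F [0.6 0.9 0.4]
rotvec [1.57  0.012 0.008]
shift if moved now [ 72.5  -1.5 -23.1]  shift after turning [ 72.5 -23.    2.4]
```

```bash
python3 -m handwheel '1 0 0 0 0.14 0 0;1 0 0 0 0.14 0 0;1 0 0 0 0.14 0 0;1 0 0 0 0.14 0 0;1 0 0 0 0.14 0 0;1 0 0 0 0.14 0 0;1 0 0 0 0.14 0 0;1 0 0 0 0.14 0 0;1 0 0 0 0.14 0 0;1 0 0 0 0.14 0 0'; python3 go.py 371 -268 80 -0.132 1
```

```text
clock: 32.25
eef_pos: [381.1, -243.8, 155.4]
tool_rot: [-0.027, 1.544, -0.042]
force: [-0.3, -0.0, -0.3]
width: 85.7
t 32.25 pos [ 381.1 -243.8  155.4] phi -0.015 tilt 0.027 q1 0.78 q7 0.15 w 85.7 F [-0.3 -0.  -0.3]
rotvec [ 0.117  0.027 -0.001]
shift if moved now [ 75.1 -24.3 -11.7]  shift after turning [ 75.4 -25.4  -6.8]
```

```bash
python3 -m handwheel '1 0 -25 -8 0.117 0.027 0;1 15 0 0 0 0 0;1 20 0 0 0 0 0;1 0 0 0 0 0 0'; python3 go.py 371 -268 50 -0.132 1
```

```text
clock: 32.65
eef_pos: [378.7, -269.1, 121.2]
tool_rot: [-0.261, 1.564, -0.397]
force: [-0.5, 1.1, 0.9]
width: 85.1
t 32.65 pos [ 378.7 -269.1  121.2] phi -0.136 tilt 0.007 q1 0.76 q7 0.06 w 85.1 F [-0.5  1.1  0.9]
rotvec [-0.004  0.007  0.002]
shift if moved now [71.1  0.2 -8.3]  shift after turning [71.2  0.1 -7.8]
```

```bash
python3 -m handwheel '1 15 0 -8 0 0 0;1 20 0 0 0 0 0;1 15 0 0 0 0 0;1 0 0 0 0 0 0'; python3 go.py 371 -268 8 -0.132 1
```

```text
clock: 33.05
eef_pos: [376.2, -268.0, 72.5]
tool_rot: [-0.223, 1.556, -0.355]
force: [-0.1, 1.2, -0.2]
width: 85.4
t 33.05 pos [ 376.2 -268.    72.5] phi -0.132 tilt 0.015 q1 0.71 q7 0.01 w 85.4 F [-0.1  1.2 -0.2]
rotvec [-0.     0.014  0.003]
shift if moved now [64.4 -0.5 -6.1]  shift after turning [64.5 -0.7 -5.2]
```

```bash
python3 -m handwheel '1 15 0 -5 0 0.014 0.003;1 15 0 0 0 0 0;1 0 0 0 0 0 0'; python3 go.py 371 -268 8 -0.132 1;  python3 -m handwheel '1 8 0 0 0 0 0;1 0 0 0 0 0 0'; python3 go.py 371 -268 8 -0.132 1
```

```text
clock: 33.35
eef_pos: [375.2, -267.9, 44.8]
tool_rot: [-0.305, 1.565, -0.435]
force: [0.6, -0.6, -0.1]
width: 85.2
t 33.35 pos [ 375.2 -267.9   44.8] phi -0.13 tilt 0.006 q1 0.68 q7 -0.02 w 85.2 F [ 0.6 -0.6 -0.1]
rotvec [0.002 0.006 0.002]
shift if moved now [36.8 -0.6 -4.3]  shift after turning [36.8 -0.7 -4.1]
clock: 33.55
eef_pos: [376.9, -268.4, 38.2]
tool_rot: [-0.316, 1.562, -0.446]
force: [-0.6, 0.6, 0.0]
width: 85.3
t 33.55 pos [ 376.9 -268.4   38.2] phi -0.13 tilt 0.009 q1 0.68 q7 -0.04 w 85.3 F [-0.6  0.6  0. ]
rotvec [0.002 0.009 0.003]
shift if moved now [30.2 -0.3 -6.2]  shift after turning [30.2 -0.4 -5.9]
```

```bash
python3 -m handwheel '1 2 0 -6 0 0 0;1 10 0 0 0 0 0;1 0 0 0 0 0 0'; python3 go.py 371 -268 8 -0.132 1;  python3 - <<'E'
from h import *
s=get_image('side');cv2.imwrite(f'pics/side13.png',s)
crop(s,310,100,380,170,7,'pics/s13c.png')
E
```

```text
clock: 33.85
eef_pos: [372.7, -268.6, 28.1]
tool_rot: [-0.389, 1.557, -0.518]
force: [0.5, -0.1, 0.5]
width: 85.4
t 33.85 pos [ 372.7 -268.6   28.1] phi -0.129 tilt 0.014 q1 0.71 q7 -0.24 w 85.4 F [ 0.5 -0.1  0.5]
rotvec [0.003 0.013 0.005]
shift if moved now [20.1  0.5 -2. ]  shift after turning [20.1  0.4 -1.7]
```

View pics/s13c.png

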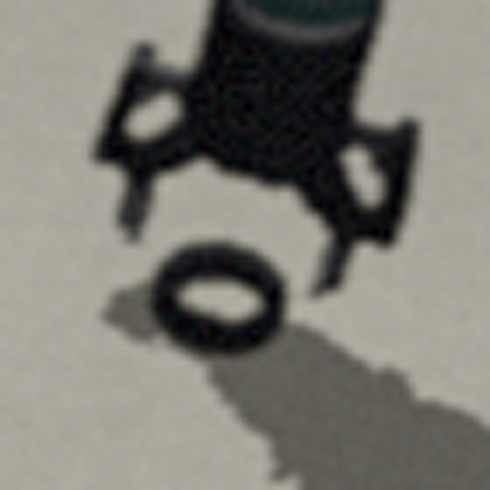

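```bash
python3 -m handwheel '1 8 0 -2 0 0.006 0;1 6 0 0 0 0 0;1 0 0 0 0 0 0'; python3 go.py 371 -268 8 -0.132 1; python3 -c "
from h import *
print(ctrl.read_state()['qpos'].round(2))"
```

```text
clock: 34.2
eef_pos: [372.0, -269.5, 16.4]
tool_rot: [-0.678, 1.559, -0.808]
force: [0.2, -0.8, 0.9]
width: 85.4
t 34.2 pos [ 372.  -269.5   16.4] phi -0.13 tilt 0.012 q1 0.73 q7 -0.38 w 85.4 F [ 0.2 -0.8  0.9]
rotvec [0.002 0.009 0.008]
shift if moved now [ 8.3  1.5 -1.3]  shift after turning [ 8.4  1.4 -1.2]
[ 0.73  0.78 -0.24  2.2   0.82  0.24 -0.38]
```

```bash
python3 -m handwheel '1 4 1 -1 0 0 0;1 3 0 0 0 0 0;1 0 0 0 0 0 0'; python3 go.py 371 -268 8 -0.132 1; python3 -c "
from h import *
print(ctrl.read_state()['qpos'].round(3))"
```

```text
clock: 34.5
eef_pos: [372.1, -269.3, 11.2]
tool_rot: [-0.702, 1.556, -0.832]
force: [0.0, -0.0, -0.6]
width: 85.4
t 34.5 pos [ 372.1 -269.3   11.2] phi -0.13 tilt 0.015 q1 0.74 q7 -0.47 w 85.4 F [ 0.  -0.  -0.6]
rotvec [0.002 0.011 0.009]
shift if moved now [ 3.2  1.1 -1.2]  shift after turning [ 3.2  1.1 -1.2]
[ 0.739  0.797 -0.259  2.199  0.913  0.239 -0.47 ]
```

```bash
python3 -m handwheel '1 1.5 0 -1 0 0 0;0.5 0 0 0 0 0 0;0.3 0 0 0 0 0 0;0.3 0 0 0 0 0 0;0.3 0 0 0 0 0 0'; python3 go.py 371 -268 8 -0.132 1
```

```text
clock: 35.0
eef_pos: [371.5, -269.6, 11.6]
tool_rot: [-0.733, 1.554, -0.862]
force: [0.5, -0.7, -3.0]
width: 64.1
t 35.0 pos [ 371.5 -269.6   11.6] phi -0.129 tilt 0.017 q1 0.74 q7 -0.49 w 64.1 F [ 0.5 -0.7 -3. ]
rotvec [0.003 0.013 0.011]
shift if moved now [ 3.6  1.5 -0.8]  shift after turning [ 3.6  1.5 -0.7]
```

```bash
python3 -m handwheel '0.2 0 0 0 0 0 0;0.2 -10 0 0 0 0 0;0.2 -15 0 0 0 0 0;0.2 -20 0 0 0 0 0;0.2 -10 0 0 0 0 0;0.2 0 0 0 0 0 0'; python3 go.py 460 -240 50 -0.132 1
```

```text
clock: 35.6
eef_pos: [369.5, -267.9, 66.8]
tool_rot: [-0.864, 1.559, -0.993]
force: [0.3, 0.3, -2.9]
width: 64.1
t 35.6 pos [ 369.5 -267.9   66.8] phi -0.129 tilt 0.012 q1 0.87 q7 -0.37 w 64.1 F [ 0.3  0.3 -2.9]
rotvec [0.003 0.008 0.009]
shift if moved now [17.1 39.5 86.1]  shift after turning [16.8 39.6 86.1]
```

```bash
python3 -m handwheel '0.2 0 4 25 0 0 0;0.2 0 4 25 0 0 0;0.2 5 4 25 0 0 0;0.2 5 3 5 0 0 0;0.2 0 0 0 0 0 0'; python3 go.py 450 -265 12 -0.132 1;python3 -c "
from h import *
print(ctrl.read_state()['qpos'].round(3))"
```

```text
clock: 36.1
eef_pos: [449.6, -263.6, 53.4]
tool_rot: [-1.421, 1.562, -1.553]
force: [-0.5, 0.3, -2.3]
width: 63.9
t 36.1 pos [ 449.6 -263.6   53.4] phi -0.132 tilt 0.009 q1 0.79 q7 -0.37 w 63.9 F [-0.5  0.3 -2.3]
rotvec [0.    0.001 0.009]
shift if moved now [41.4 -0.9  0.5]  shift after turning [41.4 -1.3  0.6]
[ 0.791  0.785 -0.489  2.012  0.745  0.525 -0.373]
```

```bash
python3 -m handwheel '0.2 15 0 0 0 0 0;0.2 15 0 0 0 0 0;0.2 9 0 0 0 0 0;0.2 0 0 0 0 0 0'; python3 go.py 450 -265 12 -0.132 1
```

```text
clock: 36.5
eef_pos: [445.4, -264.3, 12.0]
tool_rot: [-1.941, 1.56, -2.073]
force: [1.1, -0.4, -1.7]
width: 63.7
t 36.5 pos [ 445.4 -264.3   12. ] phi -0.132 tilt 0.011 q1 0.74 q7 -0.44 w 63.7 F [ 1.1 -0.4 -1.7]
rotvec [ 0.    -0.004  0.01 ]
shift if moved now [-0.  -0.1  4.7]  shift after turning [-0.  -0.1  4.7]
```

```bash
python3 -m handwheel '1 0 0 0 0 0 0;1 0 0 0 0 0 0;1 -10 0 0 0 0 0;1 -15 0 0 0 0 0;1 -15 0 0 0 0 0;1 0 0 0 -0.14 0 0;1 0 0 0 -0.14 0 0;1 0 0 0 -0.14 0 0;1 0 0 0 -0.14 0 0;1 0 0 0 -0.14 0 0'; python3 -m handwheel '1 0 0 0 -0.14 0 0;1 0 0 0 -0.14 0 0;1 0 0 0 -0.14 0 0;1 0 0 0 -0.14 0 0;1 0 0 0 -0.14 0 0;1 0 0 0 -0.14 0 0;1 0 0 0 0 0 0'; python3 go.py 445.5 -264 30 1.439 1
python3 - <<'E'
from ring import *
s=get_image('side');cv2.imwrite(f'pics/side14.png',s);crop(s,280,90,380,170,7,'pics/s14c.png')
E
```

```text
clock: 37.5
eef_pos: [446.5, -266.4, 64.0]
tool_rot: [-2.117, 1.553, -1.523]
force: [0.0, -0.3, 0.3]
width: 85.6
clock: 38.2
eef_pos: [446.9, -270.5, 73.1]
tool_rot: [-2.796, 1.542, -1.328]
force: [-0.0, 0.4, 0.0]
width: 85.4
t 38.2 pos [ 446.9 -270.5   73.1] phi 1.468 tilt 0.028 q1 1.03 q7 0.96 w 85.4 F [-0.   0.4  0. ]
rotvec [ 0.029 -0.027  0.01 ]
shift if moved now [42.9  2.5  7.4]  shift after turning [43.1  2.3  6.2]
```

View pics/s14c.png

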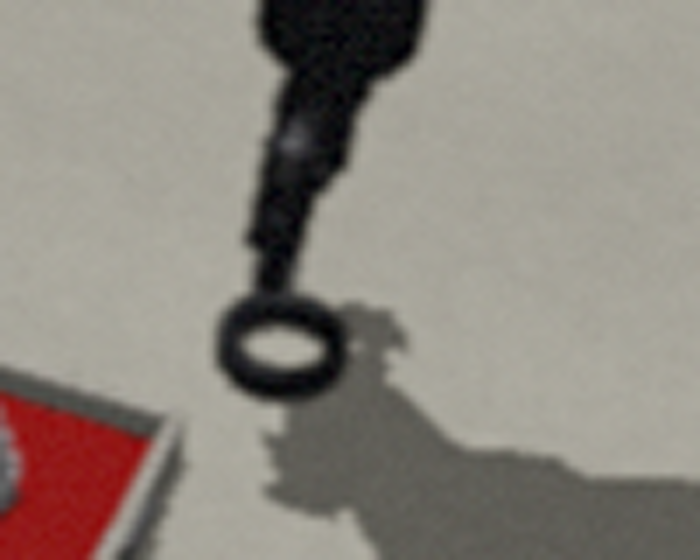

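```bash
python3 - <<'E'
from ring import *
s=cv2.imread('pics/side14.png');ringm('side',s,(308,131,333,152))
E
python3 -m handwheel '1 0 2 6 0.029 -0.027 0.01;1 0 0 0 0 0 0;1 15 0 0 0 0 0;1 0 0 0 0 0 0'; python3 go.py 445.4 -263.5 30 1.439 1
```

```text
side out [ 444.1 -266.4] [65.2 80.9] px [320.2 138.9]
side in [ 444.8 -264.4] [32.4 42.2] px [319.9 139.2]
clock: 38.65
eef_pos: [446.0, -265.7, 60.2]
tool_rot: [-2.452, 1.566, -1.028]
force: [-0.5, -0.0, 0.2]
width: 85.7
t 38.65 pos [ 446.  -265.7   60.2] phi 1.424 tilt 0.004 q1 1.03 q7 0.92 w 85.7 F [-0.5 -0.   0.2]
rotvec [-0.015 -0.003  0.003]
shift if moved now [30.2  1.   2.1]  shift after turning [30.2  0.9  2.1]
```

```bash
python3 -m handwheel '1 15 1 2 -0.015 0 0;1 15 0 0 0 0 0;1 0 0 0 0 0 0'; python3 go.py 445.2 -263.5 9 1.439 1;python3 -c "
from h import *
print(ctrl.read_state()['qpos'].round(3))"
```

```text
clock: 38.95
eef_pos: [446.6, -264.4, 31.7]
tool_rot: [-2.444, 1.562, -1.007]
force: [0.6, -1.1, -0.2]
width: 84.9
t 38.95 pos [ 446.6 -264.4   31.7] phi 1.438 tilt 0.009 q1 1.0 q7 0.87 w 84.9 F [ 0.6 -1.1 -0.2]
rotvec [-0.001 -0.007  0.006]
shift if moved now [22.7  1.7  0.9]  shift after turning [22.7  1.5  0.7]
[ 0.997  0.934 -0.831  2.02   1.116  0.728  0.872]
```

```bash
python3 -m handwheel '1 10 1.5 1 0 -0.004 0.003;1 10 0 0 0 0 0;1 0 0 0 0 0 0'; python3 go.py 445.2 -263.5 9 1.439 1
```

```text
clock: 39.25
eef_pos: [446.3, -263.7, 12.2]
tool_rot: [-2.251, 1.565, -0.815]
force: [-0.4, 0.3, -0.2]
width: 85.4
t 39.25 pos [ 446.3 -263.7   12.2] phi 1.437 tilt 0.006 q1 0.98 q7 0.84 w 85.4 F [-0.4  0.3 -0.2]
rotvec [-0.002 -0.004  0.005]
shift if moved now [3.2 1.2 0. ]  shift after turning [3.2 1.1 0. ]
```

```bash
python3 -m handwheel '1 3 1.2 0 0 0 0;1 0 0 0 0 0 0'; python3 go.py 445.2 -263.5 9 1.439 1;  python3 -m handwheel '0.4 0 0 0 0 0 0;0.2 0 0 0 0 0 0;0.2 0 0 0 0 0 0;0.2 0 0 0 0 0 0;0.2 0 0 0 0 0 0'; python3 go.py 445.2 -263.5 9 1.439 1
```

```text
clock: 39.45
eef_pos: [445.3, -263.5, 9.1]
tool_rot: [-2.225, 1.565, -0.789]
force: [1.3, -0.7, -0.4]
width: 85.3
t 39.45 pos [ 445.3 -263.5    9.1] phi 1.436 tilt 0.006 q1 0.98 q7 0.83 w 85.3 F [ 1.3 -0.7 -0.4]
rotvec [-0.003 -0.004  0.005]
shift if moved now [ 0.1  0.  -0. ]  shift after turning [ 0.1  0.  -0. ]
clock: 39.95
eef_pos: [445.1, -263.9, 10.9]
tool_rot: [-2.384, 1.563, -0.948]
force: [-0.4, 0.4, -2.1]
width: 65.1
t 39.95 pos [ 445.1 -263.9   10.9] phi 1.436 tilt 0.008 q1 0.98 q7 0.83 w 65.1 F [-0.4  0.4 -2.1]
rotvec [-0.003 -0.006  0.005]
shift if moved now [1.9 0.  0.4]  shift after turning [ 1.9 -0.   0.4]
```

```bash
python3 -m handwheel '0.2 -15 0 0 0 0 0;0.2 -25 0 0 0 0 0;0.2 -30 0 0 0 0 0;0.2 -30 0 0 0 0 0;0.2 -10 0 0 0 0 0;0.2 0 0 0 0 0 0'; python3 go.py 566.5 -124.6 110 1.439 1; python3 - <<'E'
from ring import *
s=get_image('side');cv2.imwrite(f'pics/side15.png',s);crop(s,270,70,370,150,7,'pics/s15c.png')
E
```

```text
clock: 40.55
eef_pos: [442.8, -262.8, 121.6]
tool_rot: [3.048, 1.568, -1.799]
force: [0.2, 0.5, -2.8]
width: 64.9
t 40.55 pos [ 442.8 -262.8  121.6] phi 1.436 tilt 0.003 q1 1.08 q7 1.03 w 64.9 F [ 0.2  0.5 -2.8]
rotvec [-0.003 -0.003 -0.   ]
shift if moved now [  11.1 -104.   153.6]  shift after turning [  11.6 -104.5  153.2]
```

View pics/s15c.png

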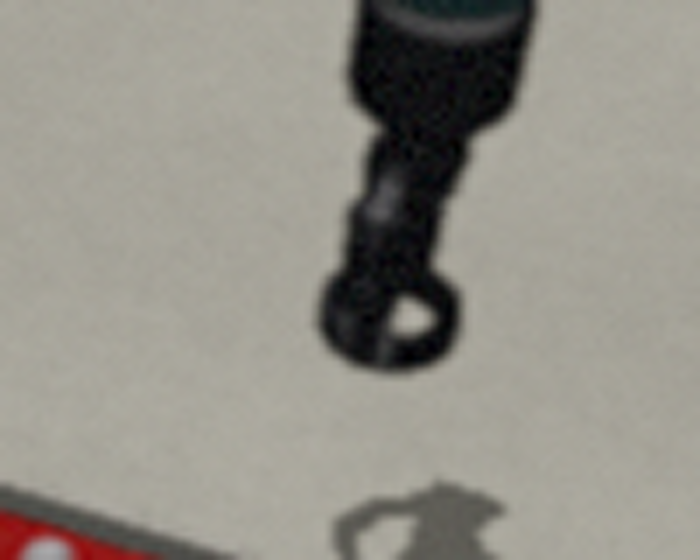

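```bash
python3 -m handwheel '0.2 0 -20 30 0 0 0;0.2 0 -20 30 0 0 0;0.2 0 -20 30 0 0 0;0.2 0 -20 30 0 0 0;0.2 0 -18 25 0 0 0;0.2 0 -5 5 0 0 0;0.2 0 0 0 0 0 0'; python3 go.py 566.5 -124.6 85 1.439 1
```

```text
clock: 41.3
eef_pos: [561.6, -126.1, 105.5]
tool_rot: [1.77, 1.55, -3.083]
force: [0.3, -1.3, -2.6]
width: 65.3
t 41.3 pos [ 561.6 -126.1  105.5] phi 1.43 tilt 0.021 q1 0.71 q7 0.81 w 65.3 F [ 0.3 -1.3 -2.6]
rotvec [-0.009 -0.004 -0.021]
shift if moved now [20.4 -5.1  2.3]  shift after turning [20.5 -4.7  2.1]
```

```bash
python3 -m handwheel '0.2 0 -5 2 -0.009 -0.004 -0.021;0.2 0 0 0 0 0 0'; python3 go.py 566.5 -124.6 85 1.439 1;python3 -m handwheel '0.2 0 0 0 0 0 0;0.2 0 0 0 0 0 0'; python3 go.py 566.5 -124.6 85 1.439 1; python3 - <<'E'
from ring import *
for n in('side','top'):
    s=get_image(n);cv2.imwrite(f'pics/{n}16.png',s)
crop(cv2.imread('pics/side16.png'),230,100,320,190,6,'pics/s16c.png')
crop(cv2.imread('pics/top16.png'),290,130,390,220,6,'pics/t16c.png')
E
```

```text
clock: 41.5
eef_pos: [564.8, -126.3, 103.0]
tool_rot: [2.02, 1.568, -2.824]
force: [-0.1, 0.3, -1.7]
width: 65.3
t 41.5 pos [ 564.8 -126.3  103. ] phi 1.439 tilt 0.003 q1 0.71 q7 0.8 w 65.3 F [-0.1  0.3 -1.7]
rotvec [ 0.    -0.001 -0.003]
shift if moved now [18.  -1.5  1.9]  shift after turning [18.  -1.4  1.9]
clock: 41.7
eef_pos: [563.0, -129.0, 102.4]
tool_rot: [2.174, 1.565, -2.673]
force: [0.9, -0.3, -2.8]
width: 65.5
t 41.7 pos [ 563.  -129.   102.4] phi 1.436 tilt 0.006 q1 0.72 q7 0.8 w 65.5 F [ 0.9 -0.3 -2.8]
rotvec [-0.003 -0.003 -0.005]
shift if moved now [17.3 -3.   4.8]  shift after turning [17.4 -2.9  4.8]
```

View pics/s16c.png

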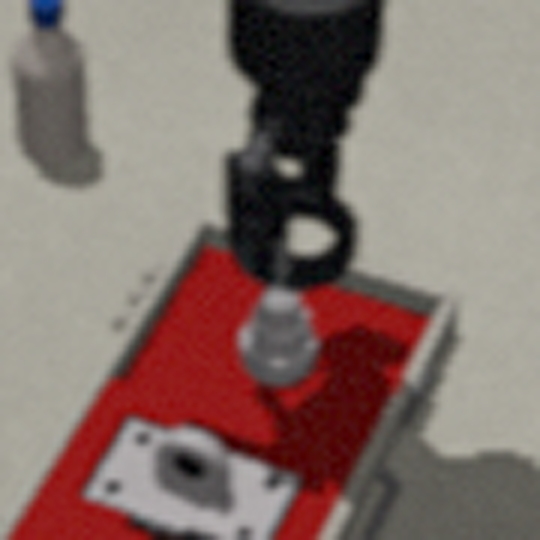

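View pics/t16c.png

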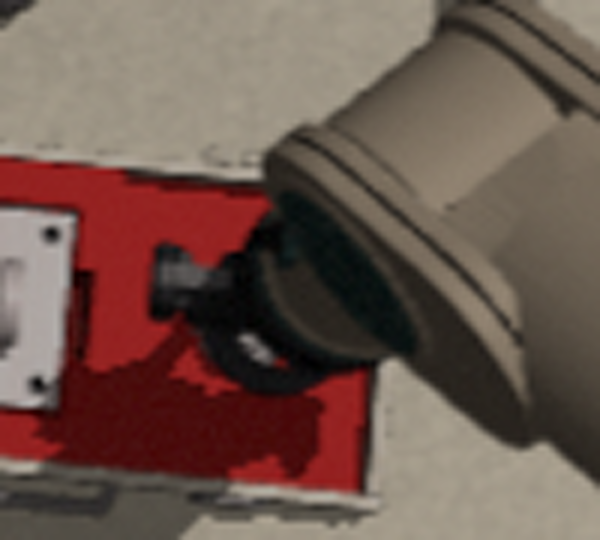

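```bash
python3 - <<'E'
from ring import *
a=np.linspace(0,6.28,60)
for n,b,k in(('side',(230,100,320,190),6),('top',(290,130,390,220),6)):
    im=cv2.imread(f'pics/{n}16.png')[b[1]:b[3],b[0]:b[2]];im=cv2.resize(im,None,fx=k,fy=k,interpolation=cv2.INTER_CUBIC)
    im=np.clip(im.astype(int)*2,0,255).astype(np.uint8)
    for z,r,c in((107.5,34,(0,255,0)),(91.5,34,(0,255,255)),(107.5,21.5,(0,255,0)),(91.5,21.5,(0,255,255))):
        uv=(proj(n,np.c_[563+r*np.cos(a),-129+r*np.sin(a),0*a+z])-[b[0],b[1]]+.5)*k-.5
        cv2.polylines(im,[uv.round().astype(int)],True,c,1)
    cv2.imwrite(f'pics/o16{n}.png',im)
E
```

```text
(no output)
```

View pics/o16side.png

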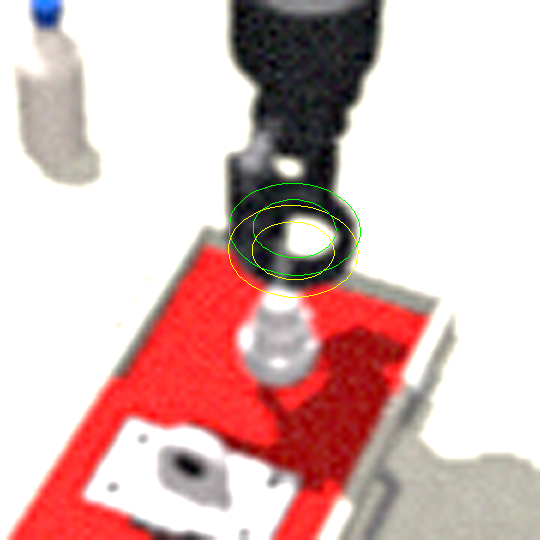

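View pics/o16top.png

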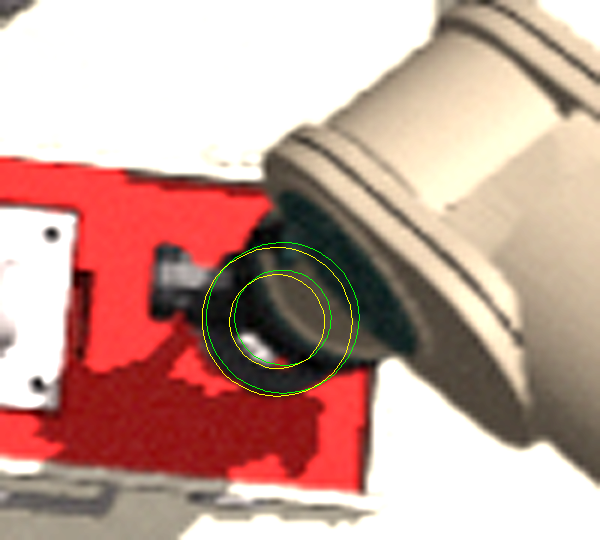

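```bash
python3 -m handwheel '0.2 8 -3 5 0 -0.003 -0.005;0.2 8 0 0 0 0 0;0.2 0 0 0 0 0 0'; python3 go.py 566.5 -124.6 75 1.439 1
```

```text
clock: 42.1
eef_pos: [567.1, -124.8, 85.4]
tool_rot: [-1.741, 1.569, -0.306]
force: [-0.4, -0.3, -2.1]
width: 65.1
t 42.1 pos [ 567.1 -124.8   85.4] phi 1.435 tilt 0.002 q1 0.7 q7 0.78 w 65.1 F [-0.4 -0.3 -2.1]
rotvec [-0.004 -0.     0.002]
shift if moved now [10.4  0.6  0.1]  shift after turning [10.4  0.6  0.1]
```

```bash
python3 -m handwheel '0.2 8 0.6 0 -0.004 0 0;0.2 10 0 0 0 0 0;0.2 0 0 0 0 0 0'; python3 go.py 566.5 -124.6 40 1.439 1; python3 -m handwheel '0.2 8 0 0 0 0 0;0.2 8 0 0 0 0 0;0.2 0 0 0 0 0 0'; python3 go.py 566.5 -124.6 40 1.439 1
```

```text
clock: 42.4
eef_pos: [566.3, -124.5, 65.3]
tool_rot: [-1.812, 1.57, -0.372]
force: [-0.6, 0.1, -2.1]
width: 65.0
t 42.4 pos [ 566.3 -124.5   65.3] phi 1.44 tilt 0.001 q1 0.69 q7 0.75 w 65.0 F [-0.6  0.1 -2.1]
rotvec [ 0.001 -0.     0.001]
shift if moved now [25.3 -0.2 -0.1]  shift after turning [25.3 -0.3 -0.1]
clock: 42.7
eef_pos: [566.2, -124.4, 47.6]
tool_rot: [-1.872, 1.57, -0.432]
force: [-0.8, -0.1, -1.5]
width: 65.2
t 42.7 pos [ 566.2 -124.4   47.6] phi 1.44 tilt 0.001 q1 0.67 q7 0.73 w 65.2 F [-0.8 -0.1 -1.5]
rotvec [ 0.001 -0.     0.001]
shift if moved now [ 7.6 -0.3 -0.1]  shift after turning [ 7.6 -0.3 -0.1]
```

```bash
python3 -m handwheel '0.2 5 0 0 0 0 0;0.2 4 0 0 0 0 0;0.2 0 0 0 0 0 0'; python3 go.py 566.5 -124.6 40 1.439 1; python3 -m handwheel '0.2 3 0 0 0 0 0;0.2 2 0 0 0 0 0;0.2 0 0 0 0 0 0'; python3 go.py 566.5 -124.6 21 1.439 1
```

```text
clock: 43.0
eef_pos: [566.4, -124.4, 37.8]
tool_rot: [-1.599, 1.57, -0.159]
force: [-0.7, -0.6, -2.2]
width: 65.3
t 43.0 pos [ 566.4 -124.4   37.8] phi 1.44 tilt 0.001 q1 0.67 q7 0.72 w 65.3 F [-0.7 -0.6 -2.2]
rotvec [ 0.001 -0.     0.001]
shift if moved now [-2.2 -0.1 -0.2]  shift after turning [-2.2 -0.1 -0.2]
clock: 43.3
eef_pos: [566.7, -124.3, 32.7]
tool_rot: [-1.552, 1.569, -0.112]
force: [0.6, -0.5, -2.5]
width: 65.0
t 43.3 pos [ 566.7 -124.3   32.7] phi 1.44 tilt 0.002 q1 0.66 q7 0.71 w 65.0 F [ 0.6 -0.5 -2.5]
rotvec [0.001 0.    0.002]
shift if moved now [11.7  0.2 -0.3]  shift after turning [11.7  0.2 -0.3]
```

```bash
python3 -m handwheel '0.2 4 0 0 0 0 0;0.2 4 0 0 0 0 0;0.2 2 0 0 0 0 0;0.2 1 0 0 0 0 0'; python3 go.py 566.5 -124.6 21 1.439 1
```

```text
clock: 43.7
eef_pos: [567.0, -124.4, 21.0]
tool_rot: [-1.6, 1.569, -0.16]
force: [0.1, -0.3, -2.8]
width: 65.0
t 43.7 pos [ 567.  -124.4   21. ] phi 1.44 tilt 0.002 q1 0.66 q7 0.7 w 65.0 F [ 0.1 -0.3 -2.8]
rotvec [ 0.001 -0.     0.002]
shift if moved now [ 0.   0.4 -0.2]  shift after turning [ 0.   0.4 -0.2]
```

```bash
python3 -m handwheel '0.2 1 0 0 0 0 0;0.2 1 0 0 0 0 0'; python3 go.py 566.5 -124.6 21 1.439 1; python3 -m handwheel '1 0 0 0 0 0 0;1 0 0 0 0 0 0;1 0 0 0 0 0 0;1 -15 0 0 0 0 0;1 -25 0 0 0 0 0;1 -40 0 0 0 0 0;1 -40 0 0 0 0 0;1 -40 0 0 0 0 0'; python3 go.py 552.6 45.9 100 1.439
```

```text
clock: 43.9
eef_pos: [567.0, -124.4, 20.6]
tool_rot: [-2.214, 1.568, -0.774]
force: [-4.2, -1.1, 9.7]
width: 64.9
t 43.9 pos [ 567.  -124.4   20.6] phi 1.44 tilt 0.003 q1 0.66 q7 0.7 w 64.9 F [-4.2 -1.1  9.7]
rotvec [ 0.001 -0.002  0.002]
shift if moved now [-0.4  0.4 -0.3]  shift after turning [-0.4  0.4 -0.3]
clock: 44.7
eef_pos: [564.2, -123.1, 184.8]
tool_rot: [1.505, 1.565, 2.947]
force: [0.5, -0.4, 1.1]
width: 85.4
t 44.7 pos [ 564.2 -123.1  184.8] phi 1.442 tilt 0.006 q1 0.76 q7 0.9 w 85.4 F [ 0.5 -0.4  1.1]
rotvec [ 0.003  0.    -0.006]
shift if moved now [ 85.1  32.6 166.1]  shift after turning [ 84.8  33.7 166. ]
```

```bash
python3 - <<'E'
from ring import *
for n in('side','top'):
    s=get_image(n);cv2.imwrite(f'pics/{n}17.png',s)
crop(cv2.imread('pics/side17.png'),200,110,320,230,5,'pics/s17c.png')
crop(cv2.imread('pics/top17.png'),225,140,365,225,5.5,'pics/t17c.png')
E
```

```text
(no output)
```

View pics/s17c.png

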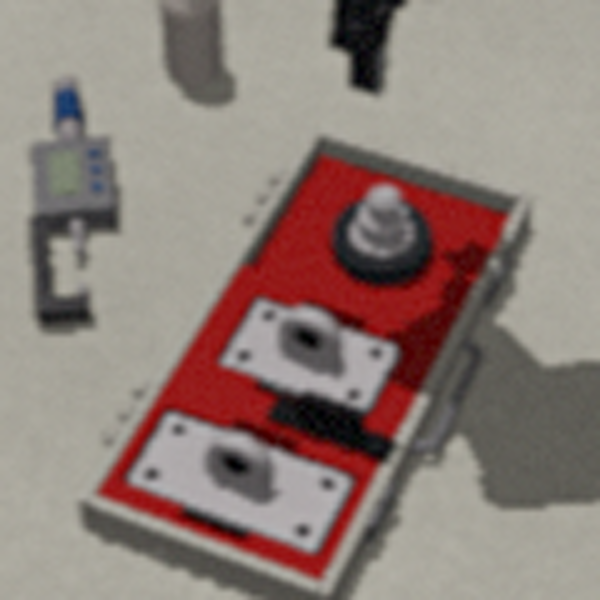

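View pics/t17c.png

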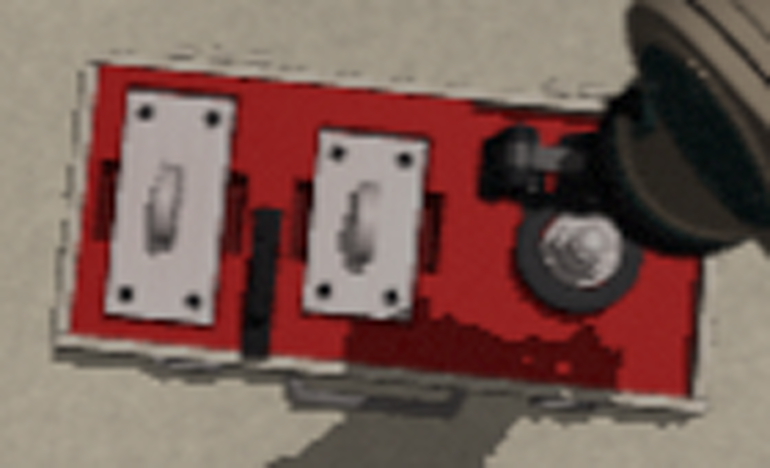

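```bash
python3 - <<'E'
from ring import *
t=cv2.imread('pics/top17.png')
for nm,b,tg in(('lb',(243,153,270,201),(595.06,92.2)),('sb',(278,162,305,200),(581.3,-11.4))):
    o,P=spots('top',t,b,26,thr=85,amax=110); print(nm,o.round(1).tolist(),np.round(P,1).tolist(),'mean',np.mean(P,0).round(1),'target',tg)
E
python3 -m handwheel '-0.3 0 8 42 0 0 0;-0.3 10 8 42 0 0 0;-0.3 10 8 42 0 0 0;-0.3 10 8 40 0 0 0;-0.3 0 0 0 0 0 0'; python3 go.py 552.6 45.9 100 1.439
```

```text
lb [[251.0, 160.0, 61.0], [263.2, 161.1, 66.0], [247.4, 193.0, 74.0], [259.7, 194.3, 64.0], [245.5, 197.1, 41.0], [254.8, 198.2, 67.0]] [[645.9, 104.5], [641.4, 68.7], [548.9, 117.2], [544.1, 81.5], [537.1, 123.1], [533.2, 96.0]] mean [575.1  98.5] target (595.06, 92.2)
sb [[285.9, 167.4, 57.0], [298.2, 168.6, 65.0], [288.6, 179.4, 33.0], [283.4, 192.4, 70.0], [295.7, 193.5, 63.0]] [[620.8, 2.6], [616.2, -32.8], [585.3, -4.0], [547.7, 12.4], [543.3, -23.2]] mean [582.7  -9. ] target (581.3, -11.4)
clock: 45.3
eef_pos: [560.0, 50.0, 162.5]
tool_rot: [-1.402, 1.558, 0.033]
force: [-0.6, 1.0, -0.4]
width: 30.3
t 45.3 pos [560.   50.  162.5] phi 1.435 tilt 0.013 q1 0.44 q7 0.55 w 30.3 F [-0.6  1.  -0.4]
rotvec [-0.004  0.002  0.013]
shift if moved now [62.4  7.6 -5.2]  shift after turning [62.5  6.8 -5. ]
```

```bash
python3 -m handwheel '-0.4 10 7 -5 -0.004 0.002 0.013;-0.4 25 0 0 0 0 0;-0.4 0 0 0 0 0 0'; python3 go.py 552.6 45.9 80 1.439; python3 -m handwheel '-0.4 15 0 0 0 0 0;-0.4 15 0 0 0 0 0;-0.4 0 0 0 0 0 0';python3 go.py 552.6 45.9 80 1.439
```

```text
clock: 45.6
eef_pos: [551.2, 44.4, 126.4]
tool_rot: [2.574, 1.568, -2.268]
force: [-1.0, -1.0, -0.7]
width: 25.9
t 45.6 pos [551.2  44.4 126.4] phi 1.441 tilt 0.003 q1 0.43 q7 0.51 w 25.9 F [-1.  -1.  -0.7]
rotvec [ 0.002 -0.002 -0.001]
shift if moved now [46.4 -1.3  1.8]  shift after turning [46.4 -1.2  1.6]
clock: 45.9
eef_pos: [551.2, 40.9, 94.6]
tool_rot: [2.673, 1.567, -2.174]
force: [-0.3, -0.5, 0.1]
width: 26.0
t 45.9 pos [551.2  40.9  94.6] phi 1.436 tilt 0.004 q1 0.41 q7 0.47 w 26.0 F [-0.3 -0.5  0.1]
rotvec [-0.003 -0.003 -0.002]
shift if moved now [14.6 -0.7  5.1]  shift after turning [14.6 -0.7  5.1]
```

```bash
python3 -m handwheel '-0.4 10 -0.7 5 0 0 0;-0.4 10 0 0 0 0 0;-0.4 0 0 0 0 0 0';python3 go.py 552.4 45.3 47 1.439; python3 -m handwheel '-0.4 8 0 0 0 0 0;-0.4 0 0 0 0 0 0';python3 go.py 552.4 45.3 47 1.439
```

```text
clock: 46.2
eef_pos: [553.1, 45.7, 73.2]
tool_rot: [2.771, 1.567, -2.077]
force: [-0.0, -0.2, 0.3]
width: 25.9
t 46.2 pos [553.1  45.7  73.2] phi 1.435 tilt 0.003 q1 0.39 q7 0.44 w 25.9 F [-0.  -0.2  0.3]
rotvec [-0.004 -0.003 -0.001]
shift if moved now [26.2  0.6 -0.4]  shift after turning [26.2  0.7 -0.5]
clock: 46.4
eef_pos: [553.2, 46.1, 64.6]
tool_rot: [2.812, 1.568, -2.035]
force: [-0.0, 0.4, -0.8]
width: 25.7
t 46.4 pos [553.2  46.1  64.6] phi 1.436 tilt 0.003 q1 0.38 q7 0.42 w 25.7 F [-0.   0.4 -0.8]
rotvec [-0.003 -0.003 -0.001]
shift if moved now [17.6  0.7 -0.8]  shift after turning [17.6  0.7 -0.9]
```

```bash
python3 -m handwheel '-0.4 7 0.7 -0.8 0 0 0;-0.4 7 0 0 0 0 0;-0.4 3 0 0 0 0 0;-0.4 0 0 0 0 0 0';python3 go.py 552.4 45.3 47 1.439
```

```text
clock: 46.8
eef_pos: [552.6, 45.4, 46.4]
tool_rot: [3.051, 1.568, -1.796]
force: [-0.1, 0.3, -0.6]
width: 25.2
t 46.8 pos [552.6  45.4  46.4] phi 1.436 tilt 0.003 q1 0.37 q7 0.4 w 25.2 F [-0.1  0.3 -0.6]
rotvec [-0.003 -0.003 -0.   ]
shift if moved now [-0.6  0.2 -0.1]  shift after turning [-0.6  0.2 -0.1]
```

```bash
python3 -m handwheel '-1 0 0 0 0 0 0;-1 0 0 0 0 0 0;-1 0 0 0 0 0 0;-1 0 0 0 0.12 0 0;-1 0 0 0 0.12 0 0;-1 0 0 0 0.12 0 0;-1 0 0 0 0.12 0 0';python3 go.py 552.4 45.3 47 -0.132 1; python3 -m handwheel '-1 0 0 0 0.12 0 0;-1 0 0 0 0.12 0 0;-1 0 0 0 0.12 0 0;-1 0 0 0 0.12 0 0;-1 0 0 0 0.12 0 0';python3 go.py 552.4 45.3 47 -0.132 1
```

```text
clock: 47.5
eef_pos: [552.6, 44.7, 46.6]
tool_rot: [-2.761, 1.568, -1.823]
force: [-0.2, -0.9, -1.6]
width: 8.1
t 47.5 pos [552.6  44.7  46.6] phi 0.938 tilt 0.002 q1 0.31 q7 -0.03 w 8.1 F [-0.2 -0.9 -1.6]
rotvec [ 1.07e+00 -1.00e-03  2.00e-03]
shift if moved now [-0.4  0.5  0.4]  shift after turning [-0.4  0.6 -0.2]
clock: 48.0
eef_pos: [552.7, 44.7, 46.6]
tool_rot: [-1.73, 1.569, -1.417]
force: [0.0, -1.0, -1.6]
width: 8.2
t 48.0 pos [552.7  44.7  46.6] phi 0.313 tilt 0.002 q1 0.22 q7 -0.53 w 8.2 F [ 0.  -1.  -1.6]
rotvec [0.445 0.    0.002]
shift if moved now [-0.4  0.7 -0.1]  shift after turning [-0.4  0.6 -0.3]
```

```bash
python3 -m handwheel '-1 0 0 0 0.12 0 0;-1 0 0 0 0.12 0 0;-1 0 0 0 0.12 0 0;-1 0 0 0 0.07 0 0;-1 0 0 0 0 0 0';python3 go.py 552.4 45.3 47 -0.132 1; python3 -m handwheel '-0.3 0 0 0 0 0 0;-0.3 0 0 0 0 0 0;-0.3 -15 0 0 0 0 0;-0.3 -35 0 0 0 0 0;-0.3 -40 0 0 0 0 0;-0.3 -40 0 0 0 0 0;-0.3 -40 0 0 0 0 0';python3 go.py 552.4 45.3 47 -0.132 1; python3 - <<'E'
from ring import *
for n in('side','top'):
    s=get_image(n);cv2.imwrite(f'pics/{n}18.png',s)
crop(cv2.imread('pics/side18.png'),200,110,320,230,5,'pics/s18c.png')
E
```

```text
clock: 48.5
eef_pos: [552.7, 44.7, 46.6]
tool_rot: [-0.901, 1.569, -1.036]
force: [-0.2, -1.8, -2.4]
width: 8.2
t 48.5 pos [552.7  44.7  46.6] phi -0.135 tilt 0.002 q1 0.15 q7 -0.87 w 8.2 F [-0.2 -1.8 -2.4]
rotvec [-0.003  0.001  0.001]
shift if moved now [-0.4  0.6 -0.4]  shift after turning [-0.4  0.6 -0.4]
clock: 49.2
eef_pos: [549.3, 46.3, 221.5]
tool_rot: [-3.139, 1.562, 3.02]
force: [0.5, 0.8, -0.0]
width: 30.1
t 49.2 pos [549.3  46.3 221.5] phi -0.125 tilt 0.008 q1 0.29 q7 -0.68 w 30.1 F [ 0.5  0.8 -0. ]
rotvec [ 0.007 -0.008  0.   ]
shift if moved now [174.4  -0.6   4.6]  shift after turning [174.5  -0.6   3.2]
```

View pics/s18c.png

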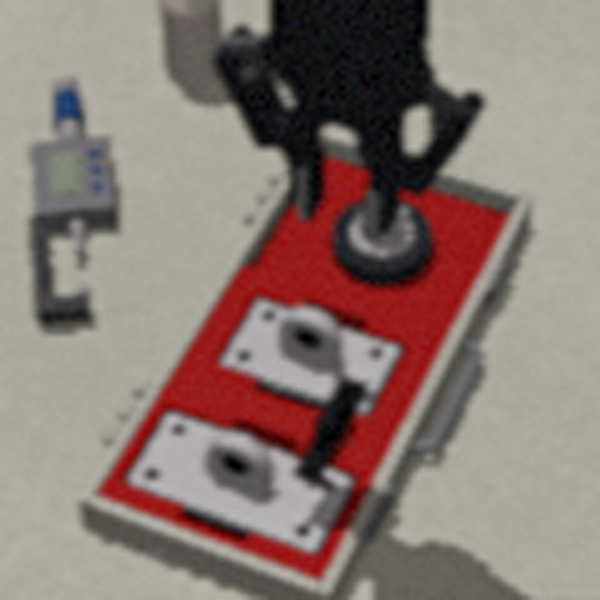

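```bash
python3 -m handwheel '-0.3 0 45 -10 0 0 0;-0.3 0 45 -10 0 0 0;-0.3 0 45 -10 0 0 0;-0.3 0 45 -10 0 0 0;-0.3 0 45 -10 0 0 0;-0.3 0 45 -10 0 0 0;-0.3 0 40 -10 0 0 0;-0.3 0 0 0 0 0 0;-0.3 0 0 0 0 0 0'; python3 - <<'E'
from ring import *
for n in('side','top'):
    s=get_image(n);cv2.imwrite(f'pics/{n}19.png',s)
t=cv2.imread('pics/top19.png')
crop(t,225,140,365,225,5.5,'pics/t19c.png')
x0,y0=315,165;u=up(t[165:205,315:350],8)
m=(cv2.cvtColor(u,cv2.COLOR_BGR2HSV)[...,1]<110).astype(np.uint8)
cs,_=cv2.findContours(m,cv2.RETR_EXTERNAL,cv2.CHAIN_APPROX_NONE);c=max(cs,key=cv2.contourArea)[:,0]
P=ray('top',(c+.5)/8-.5+[x0,y0],18)[:,:2].astype(np.float32);print('ring',cv2.fitEllipse(P),'post (566.5,-124.6)')
print(ctrl.read_state()['force'].round(1))
E
```

```text
clock: 50.2
eef_pos: [521.9, 373.5, 231.9]
tool_rot: [0.73, 1.561, 0.603]
force: [0.3, -1.8, -0.1]
width: 30.2
ring ((566.3290405273438, -123.83230590820312), (65.07400512695312, 66.46968078613281), 51.16758728027344) post (566.5,-124.6)
[-0.5 -0.5  0.4]
```

View pics/t19c.png

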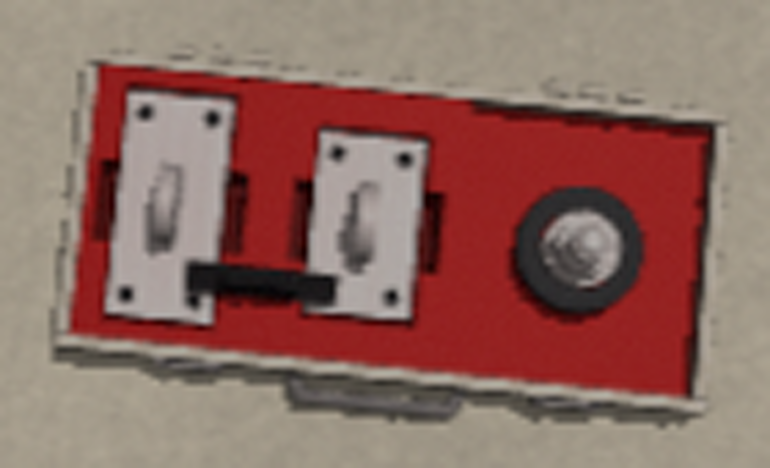

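```bash
python3 -c "
from cell import ctrl
print(ctrl.finish_job())"
```

```text
the job is handed in; nothing more can be done
None
```

The kit case is packed and handed in at about 50 s of the 208 s allowed; no verdict is reported.

I swung the retainer clear, laid both parallels in their slots and both brackets on their ledges over them, and threaded the ring. The large dark ring was the only one on the bench. It had been knocked aside mid-run, so I found it again before gripping it. Then I swung the retainer back across both brackets.

**Last checks:**
- **Brackets:** before the retainer was closed, they measured about 1 mm (long) and 1.3 mm (short) from the pocket centres. They met resistance at seated height when lowered.
- **Ring:** in the final top picture, its centre is about 0.8 mm from the post axis. It met the well floor at the expected height.
- **Retainer:** the final side and top pictures show it lying over both plates, turned back to within about 0.01 rad of its stop.
- **Parallels:** they went in without resistance and looked flat in their slots before they were covered. I did not measure them afterwards.
- **Robot and bystanders:** the gripper was clear with no load on it. The micrometer and oil bottle looked unmoved in the pictures but were not measured.

The two cameras disagreed by up to about 2 mm on positions, within their stated calibration. I worked mainly from the top camera, and every fit went in freely.

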